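# Take the card ledge down from the slanted display

## Robot

A 7-joint arm with a two-finger parallel gripper is mounted at the origin on the work surface. World frame = base frame: x ahead of the robot, y to its left, z up, the work surface at z = 0. Lengths are in m, angles in rad, forces in N, time in s.
With the tool pointing down it reaches from about 0.4 to 0.875 m from the base axis. Payload 19.3 kg.
Tool frame: the origin (TCP) lies at the very end of the fingers, on their centre line; the grasp point (between the pads) lies 19 mm behind it; z points along the fingers, y is the line along which they close (so a half turn about z gives the same grasp; the last joint's range is limited). The gripper opens to 85 mm and grips with 20 to 120 N. Pads are 22 mm wide; open, the fingers measure 114 mm over their backs; the gripper's body (76 mm by 85 mm) begins 54 mm behind the grasp point. The pads swing forward as they close: fully open they stand 13 mm farther back than shut.
Start: joints at [-1.337, 0.521, -0.036, 1.599, 0.021, 1.021, -0.113], TCP at [0.187, 0.596, 0.231] pointing down, gripper open.
Joint ranges: [-2.91, 2.91], [-0.3, 2.13], [-1.5, 1.42], [0.17, 2.43], [-1.26, 4.41], [0.16, 1.93], [-2.52, 2.52]. Speed limits (rad/s): [1.89, 1.89, 2.39, 2.39, 3.01, 3.01, 3.01].

## Interface

Orientations are given as [roll, pitch, yaw] about the fixed x, y, z axes, in that order (R = Rz(yaw) Ry(pitch) Rx(roll)).
In Python, from workcell import bot gives the robot as it stands. The module is installed in compiled form; this text tells all that it offers.
- The arm moves only by the tool apply_moves, never from a script. Its arguments are lists of equal length, an entry for each row: "claw": the finger opening in m, from 0 to 0.0854; "xyz": the shift along the tool's x, y, z in m, a list of three; "twist": the turn, a rotation vector about the tool's x, y, z in rad, a list of three. A call has 1 to 20 rows; each row shifts and turns the commanded pose from where the row before left it, along the tool's axes as they then stand; what a row does not reach is not made up. A row lasts 1/10 s, in which the tool goes at most 50 mm and 8.59 degrees, less where a joint would pass 70% of its speed; a pose out of reach is approached as far as the arm can. A call with a gripper value outside its range is refused whole. The fingers move at their own pace and stop on an object; "force" is the grip in N (left out, the last holds). Time passes only in rows, so rows that do not move let the fingers close. It gives the time, the measured TCP pose, the force, the opening and the grip force at its end, in the units of the state.
- bot.observe(): the state, without advancing time (a new reading comes with each control period).
- bot.grab_frame(name): name is "side" or "top" or "wrist"; returns a dict with "img" (480x640x3 uint8, red, green, blue), "vfov" (degrees; the focal length in pixels is half the picture's height over the tangent of half this angle, whatever the lens; pixels are square), "cx", "cy" (the principal point, pixels), "view" (4x4, takes a point from world to camera coordinates). Camera axes: x right, y up, looking along -z (the intrinsics and any distortion apply to the point x, -y, -z); pixel columns grow to the right and rows downward; lengths in m; the calibration is good to about 2 mm. A picture is of the moment at which its call begins. There is no depth.
- bot.job_done(): hands the job in; it is judged then, once.
Trained networks look in the newest picture that a camera, given by its name, has taken for a name from the list of things; names that differ only in an ending like _2 or _b are one class to them, and where a whole thing is asked for, a point or a joint stands for the part that bears it (a point fixed in the world has none). Each returns a list of dicts, best first, with "score" (0 to 1); they miss things now and then, are a little off and sometimes report something else, mostly with a low value. They report only what shows in the picture. A call takes as long as a camera call. They do not tell look-alikes from the thing itself.
- bot.find_in(camera, query): "position" ([x, y, z] in m, in world coordinates, good to about 4 mm: the middle of the surface that is visible of it).
The state is a dict: "clock": time; "qpos": joint angles; "qd": joint speeds; "joint_efforts": joint torques, N m; "position": TCP position; "tool_rot": TCP orientation; "force": force on the tool from outside, world axes, zero at the start; "moment": the same for the moment, N m; "grip_width": finger opening in m; "finger_force": force on a finger pad.
Only numpy, scipy, OpenCV 4.12 (cv2) and the standard library are available. Lean on these libraries where they do the work, as an engineer would, in place of code of your own. Each camera call takes 0.05 s, during which the arm holds its last target. There are 200 camera calls.

## Task

The wooden card ledge hangs on two hidden headed studs on the slanted white display. Slide it sideways to the robot's right, by feel and without forcing it, until the studs reach the wide ends of its keyhole slots, lift it straight off the display, and lay it flat on its back in the wooden tray, setting it down rather than dropping it. Leave the spool, the jar and the bowl where they are.

Things in the scene. Friction and masses are not known exactly. Their poses are not given: they have to be found in the camera images.
- ledge (a point): Middle of the brown wooden card ledge (about 200 g): back plate 70 (x) x 140 (y) x 12 mm (z) with, central on its front, a rib 10 mm thick (x), 100 long (y), standing 36 mm proud (z), to be pinched across its 10 mm. The point is on the rib, 24 mm above the plate's back (total height 48). z: out of the plate, square to the display while hung; x: up the slope; y: along the rib, to the robot's left while hung.
- back (a point): Centre of the ledge plate's back, same axes. Unseen in it: two level keyhole slots 66 mm apart along y, 8.5 mm wide with a wide end 20 (x) by 18 mm (y) at the +y side, so the ledge must travel along -y. 14 to 39 mm (unknown) brings the stud heads to the middle of the wide ends; 2 mm further is a hard stop. Within 1.5 mm of the middle it lifts off along z; elsewhere the studs hold it.
- face (a point): Centre of the face of the fixed slanted display, a white perforated panel 220 (x) x 260 mm (y) on a dark stand; 95 mm above the counter. x up the slope (30 degrees to the counter, rising away from the robot), y level to the robot's left, z out of the face. The ledge's back rests on it, on two fixed studs: neck 6 mm, head 14 mm wide, top 8 mm above the face. The ledge has 2 mm of play along z on them.
- tray_in (a point): Centre of the inner floor of the fixed light wooden open tray, 6 mm above the counter; z is up. Inside 100 mm (x) by 174 mm (y), walls 6 mm thick, 26 mm high above the counter. The ledge fits with its long side along the tray's long side (y), either way round.
- spool_c (a point): Bystander: centre of a standing thread spool, 48 mm wide, 42 mm high, loose.
- jar_c (a point): Bystander: centre of a closed glass jar, 48 mm wide, 60 mm high, loose.
- bowl_c (a point): Bystander: centre of a white bowl, 70 mm wide at the rim, 35 mm high, loose.
Mind the look-alikes: they are no part of the job. What is meant by the part that bears ledge is not blue or purple, and is the larger of those in its own colour.

How it is judged:
By the outcome, as a careful person would: the job done as asked, in the order asked, and still so for the second after the job is handed in, with the robot touching nothing.
It also fails if it takes over 45 s, if anything falls off the work surface, if the arm or the gripper's body presses on something with over 40 N, if the wrist force passes 120 N, or if a joint passes its speed limit or range.

## Working session

There is one attempt and no reset: what is moved stays moved. The work goes in short steps, Python scripts to look and compute and a tool call to move; the robot and the scene stay as the last step left them, time stands still between calls to the robot, and variables do not carry over. Pictures are saved under pics/ and viewed, at most 10 in all, crops included, and the job is handed in when it is done.

Besides the shell and the picture viewer there is one more tool, called after "Call:" as name(argument=value, ...) on one line, values as JSON. apply_moves: Moves the arm, as the interface text tells. Its arguments: {"type":"object","properties":{"claw":{"type":"array"},"xyz":{"type":"array"},"twist":{"type":"array"},"force":{"type":"number"}},"required":["claw","xyz","twist"]}

```bash
mkdir -p pics; cat > h.py <<'E'
import numpy as np, cv2
from workcell import bot
from scipy.spatial.transform import Rotation as R
np.set_printoptions(precision=4,suppress=True)
def save(n,f):
    d=bot.grab_frame(n); cv2.imwrite('pics/'+f,d['img'][:,:,::-1]); return d
def proj(d,p):
    c=(d['view']@np.r_[p,1])[:3]; f=240/np.tan(np.radians(d['vfov'])/2)
    return np.array([d['cx']+f*c[0]/-c[2], d['cy']-f*c[1]/-c[2]])
def ray(d,u,v):
    f=240/np.tan(np.radians(d['vfov'])/2); V=np.linalg.inv(d['view'])
    r=V[:3,:3]@np.array([(u-d['cx'])/f,-(v-d['cy'])/f,-1]); return V[:3,3],r/np.linalg.norm(r)
def tri(a,b):
    A=np.zeros((3,3));B=np.zeros(3)
    for o,r in (a,b):
        P=np.eye(3)-np.outer(r,r);A+=P;B+=P@o
    return np.linalg.solve(A,B)
def st():
    s=bot.observe(); print(s['clock'],np.array(s['position']),np.array(s['tool_rot']),'F',np.array(s['force']),s['grip_width'],s['finger_force'],np.array(s['qpos'])); return s
E
python3 - <<'E'
from h import *
s=st()
ims=[]
for c in('side','top'):
    d=save(c,c+'1.png');print(c,d['vfov'],d['cx'],d['cy'],np.linalg.inv(d['view'])[:3,3],[k for k in d])
    for q in('ledge','face','tray_in','spool_c','jar_c','bowl_c'):
        for r in bot.find_in(c,q)[:4]: print(c,q,round(r['score'],2),np.array(r['position']),proj(d,r['position']).round())
E
```

```text
0.0 [0.1869 0.596  0.2307] [-3.1404  0.0001  2.8378] F [ 0.4755 -1.0625  0.3846] 0.08517600622653959 0.0 [-1.3372  0.522  -0.0364  1.6     0.0212  1.0211 -0.1128]
side 42.081885369014394 317.9403684015231 244.34635401950618 [-0.1175 -1.1091  0.8225] ['img', 'vfov', 'cx', 'cy', 'view']
side ledge 0.77 [ 0.4419 -0.4753  0.0269] [375. 376.]
side ledge 0.73 [ 0.7645 -0.2581  0.0107] [427. 273.]
side ledge 0.65 [ 0.3552 -0.0961  0.0204] [236. 289.]
side ledge 0.59 [ 0.5442 -0.2114  0.1038] [339. 257.]
side face 0.86 [ 0.5568 -0.2491  0.0748] [354. 275.]
side tray_in 0.57 [0.5978 0.1988 0.0085] [267. 211.]
side spool_c 0.63 [0.4956 0.1604 0.0288] [240. 220.]
side bowl_c 0.89 [ 0.4236 -0.2163  0.0248] [292. 306.]
side bowl_c 0.47 [ 0.5574 -0.2476  0.0733] [354. 275.]
top 48.2791381356875 323.75982790571175 232.68835086769204 [ 0.4774 -0.1086  1.2501] ['img', 'vfov', 'cx', 'cy', 'view']
top ledge 0.97 [ 0.5569 -0.1974  0.1181] [368. 230.]
top ledge 0.91 [ 0.4529 -0.4653  0.0353] [483. 280.]
top ledge 0.58 [ 0.7698 -0.2478  0.0192] [386. 142.]
top ledge 0.56 [ 0.3627 -0.0933  0.0197] [318. 318.]
top face 0.59 [ 0.5872 -0.196   0.1072] [367. 217.]
top spool_c 0.83 [0.5012 0.1671 0.0399] [203. 256.]
top spool_c 0.69 [0.5955 0.2051 0.0063] [191. 216.]
top jar_c 0.61 [0.6455 0.0031 0.0598] [276. 192.]
top bowl_c 0.71 [ 0.4215 -0.2304  0.018 ] [378. 293.]
```

View pics/top1.png

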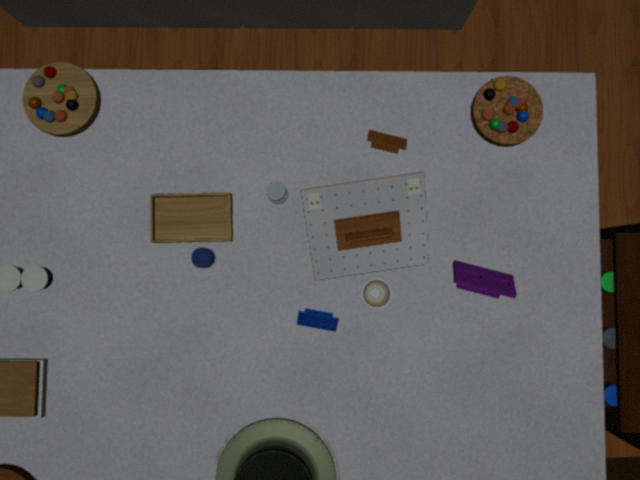

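View pics/side1.png

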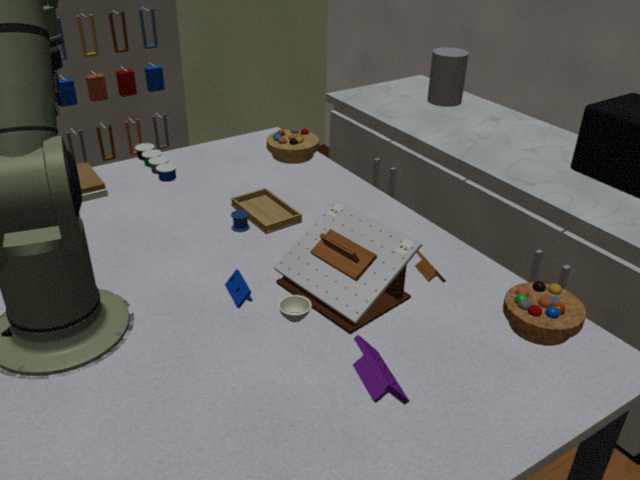

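The hung brown ledge is at top (368,230) and side (343,255). Its look-alikes are a small brown one at top (386,142), a blue one at (318,320) and a purple one at (484,280). The meant one is brown and is the larger of the two brown ones, so it is the one on the display. The tray is at top (191,217), the spool at (203,257), the jar at (276,191) and the bowl at (376,293). I'll confirm with one crop and triangulate.

```bash
python3 - <<'E'
from h import *
t=cv2.imread('pics/top1.png');s=cv2.imread('pics/side1.png')
a=cv2.resize(t[120:290,290:440],None,fx=2.66,fy=2.66*1,interpolation=cv2.INTER_CUBIC)
b=cv2.resize(s[195:325,270:425],None,fx=2.55,fy=2.55,interpolation=cv2.INTER_CUBIC)
H=max(a.shape[0],b.shape[0]);f=lambda i:cv2.copyMakeBorder(i,0,H-i.shape[0],0,0,cv2.BORDER_CONSTANT)
c=np.hstack([f(a),f(b)]);c=np.clip(c*1.3,0,255).astype('uint8');print(c.shape);cv2.imwrite('pics/crop1.png',c)
dt=bot.grab_frame('top');ds=bot.grab_frame('side')
C=[tri(ray(dt,*p),ray(ds,*q)) for p,q in [((302,190),(337,204)),((424,173),(419,247)),((430,263),(360,318)),((315,279),(276,271))]]
C=np.array(C);print(C,C.mean(0))
print('yaw',np.degrees([np.arctan2(-(C[0]-C[1])[0],(C[0]-C[1])[1]),np.arctan2(-(C[3]-C[2])[0],(C[3]-C[2])[1])]))
T=[tri(ray(dt,*p),ray(ds,*q)) for p,q in [((152,196),(265,190)),((231,194),(300,216)),((232,241),(266,230))]]
print('tray',np.array(T))
E
```

```text
(452, 794, 3)
[[ 0.6412 -0.0593  0.1343]
 [ 0.6758 -0.3128  0.1389]
 [ 0.4947 -0.3462  0.0497]
 [ 0.4549 -0.0874  0.028 ]] [ 0.5667 -0.2014  0.0877]
yaw [7.7873 8.7484]
tray [[0.6416 0.2927 0.0196]
 [0.6464 0.1105 0.0201]
 [0.5394 0.1065 0.0125]]
```

View pics/crop1.png

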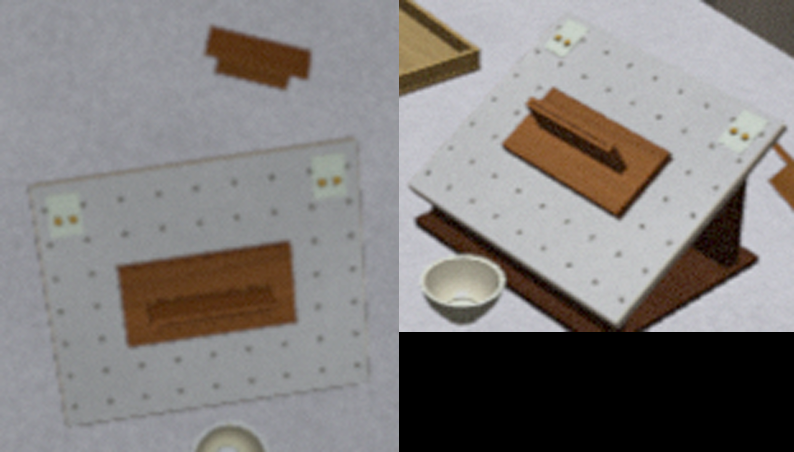

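```bash
cat >> h.py <<'E'
from scipy.linalg import logm,expm
def Rd(psi,tilt=30):
    Z=R.from_euler('z',psi,degrees=True).as_matrix();c,s=np.cos(np.radians(tilt)),np.sin(np.radians(tilt))
    return Z@np.array([[c,0,-s],[0,1,0],[s,0,c]])
def tool(Rm): return np.c_[Rm[:,1],Rm[:,0],-Rm[:,2]]
def cur():
    s=bot.observe();T=np.eye(4);T[:3,:3]=R.from_euler('xyz',s['tool_rot']).as_matrix();T[:3,3]=s['position'];return T
def plan(T0,p,Rt,n):
    T1=np.eye(4);T1[:3,:3]=Rt;T1[:3,3]=p
    E=expm(np.real(logm(np.linalg.inv(T0)@T1))/n);w=R.from_matrix(E[:3,:3]).as_rotvec()
    print(n,'rows xyz',E[:3,3],'mm/row',np.linalg.norm(E[:3,3]),'twist',w,'deg/row',np.degrees(np.linalg.norm(w)));T=T0
    for i in range(n):
        T=T@E
        if i%4==3: print('   ',T[:3,3])
    return T1
E
python3 - <<'E'
from h import *
dt=bot.grab_frame('top');ds=bot.grab_frame('side')
f=lambda u,v:((u-399)/2.55+270,v/2.55+195); g=lambda u,v:(u/2.66+290,v/2.66+120)
P=np.array([tri(ray(dt,*g(*a)),ray(ds,*f(*b))) for a,b in [((118,266),(553,88)),((290,242),(670,155)),((297,323),(620,216)),((128,347),(503,147))]])
c=P.mean(0);print(P,c)
D=Rd(8.2);L=c+0.012*D[:,2];print('ledge',L)
for u,v in [(0,0.05),(0,-.05)]:
    q=L+D@[0,v,.024];print(proj(dt,q),proj(ds,q))
p=L+D[:,2]*.12;print('target',p)
plan(cur(),p,tool(D),20)
plan(cur(),p,tool(D),24)
E
```

```text
[[ 0.5785 -0.1271  0.1182]
 [ 0.5998 -0.2649  0.1165]
 [ 0.5388 -0.2765  0.0846]
 [ 0.5172 -0.1376  0.0832]] [ 0.5586 -0.2015  0.1006]
ledge [ 0.5526 -0.2024  0.111 ]
[347.5692 240.8007] [320.448  235.1204]
[394.9387 234.3825] [352.8746 254.2583]
target [ 0.4933 -0.2109  0.2149]
20 rows xyz [-0.0422 -0.0169 -0.0012] mm/row 0.045474059509590326 twist [-0.0233 -0.0147  0.0548] deg/row 3.5175833791020032
    [0.3175 0.4703 0.237 ]
    [0.417  0.3186 0.2425]
    [0.4807 0.1486 0.2433]
    [ 0.5062 -0.031   0.2353]
    [ 0.4933 -0.2109  0.2149]
24 rows xyz [-0.0352 -0.0139 -0.001 ] mm/row 0.03789655063019592 twist [-0.0195 -0.0122  0.0457] deg/row 2.931319482585003
    [0.2978 0.4933 0.236 ]
    [0.3876 0.3716 0.241 ]
    [0.4535 0.2353 0.2438]
    [0.4935 0.0893 0.2418]
    [ 0.5067 -0.0612  0.2329]
    [ 0.4933 -0.2109  0.2149]
```

Confirmed: the ledge on the display is the larger brown one. Moving above it.

Call:
apply_moves(claw=[0.085, 0.085, 0.085, 0.085, 0.085, 0.085, 0.085, 0.085, 0.085, 0.085, 0.085, 0.085, 0.085, 0.085, 0.085, 0.085, 0.085, 0.085, 0.085, 0.085], xyz=[[-0.0422, -0.0169, -0.0012], [-0.0422, -0.0169, -0.0012], [-0.0422, -0.0169, -0.0012], [-0.0422, -0.0169, -0.0012], [-0.0422, -0.0169, -0.0012], [-0.0422, -0.0169, -0.0012], [-0.0422, -0.0169, -0.0012], [-0.0422, -0.0169, -0.0012], [-0.0422, -0.0169, -0.0012], [-0.0422, -0.0169, -0.0012], [-0.0422, -0.0169, -0.0012], [-0.0422, -0.0169, -0.0012], [-0.0422, -0.0169, -0.0012], [-0.0422, -0.0169, -0.0012], [-0.0422, -0.0169, -0.0012], [-0.0422, -0.0169, -0.0012], [-0.0422, -0.0169, -0.0012], [-0.0422, -0.0169, -0.0012], [-0.0422, -0.0169, -0.0012], [-0.0422, -0.0169, -0.0012]], twist=[[-0.0233, -0.0147, 0.0548], [-0.0233, -0.0147, 0.0548], [-0.0233, -0.0147, 0.0548], [-0.0233, -0.0147, 0.0548], [-0.0233, -0.0147, 0.0548], [-0.0233, -0.0147, 0.0548], [-0.0233, -0.0147, 0.0548], [-0.0233, -0.0147, 0.0548], [-0.0233, -0.0147, 0.0548], [-0.0233, -0.0147, 0.0548], [-0.0233, -0.0147, 0.0548], [-0.0233, -0.0147, 0.0548], [-0.0233, -0.0147, 0.0548], [-0.0233, -0.0147, 0.0548], [-0.0233, -0.0147, 0.0548], [-0.0233, -0.0147, 0.0548], [-0.0233, -0.0147, 0.0548], [-0.0233, -0.0147, 0.0548], [-0.0233, -0.0147, 0.0548], [-0.0233, -0.0147, 0.0548]])

```text
clock: 2.9
position: [0.4975, -0.1876, 0.2182]
tool_rot: [2.631, 0.007, 1.744]
force: [0.3, 0.8, -0.2]
grip_width: 0.0851
finger_force: 0.0
```

```bash
python3 - <<'E'
from h import *
st();d=save('wrist','w1.png');st();print(d['vfov'],np.linalg.inv(d['view']))
D=Rd(8.2);L=np.array([.5526,-.2024,.111])
for a in [(0,.05,.024),(0,-.05,.024),(.035,.07,-.012),(-.035,.07,-.012),(.035,-.07,-.012),(-.035,-.07,-.012)]: print(a,proj(d,L+D@a))
for q in('ledge','face'):
  for r in bot.find_in('wrist',q)[:3]: print(q,r['score'],r['position'],proj(d,r['position']))
E
```

```text
2.9 [ 0.4975 -0.1876  0.2182] [2.6313 0.0071 1.7442] F [ 0.2651  0.7547 -0.1917] 0.08507724780620497 0.0 [ 0.3368  0.2559  0.0901  2.2149 -0.9202  0.3723  1.414 ]
2.95 [ 0.495  -0.1961  0.2172] [2.6312 0.0087 1.7307] F [-4.3162 -7.5545 -2.9421] 0.08497133346955127 0.0 [ 0.3511  0.2588  0.0929  2.2144 -0.9271  0.3717  1.4245]
69.33194966681006 [[ 0.859  -0.0399 -0.5104  0.4166]
 [ 0.1541  0.9709  0.1834 -0.1342]
 [ 0.4883 -0.2362  0.8401  0.3409]
 [ 0.      0.      0.      1.    ]]
(0, 0.05, 0.024) [317.1961 201.0892]
(0, -0.05, 0.024) [313.9171 331.3481]
(0.035, 0.07, -0.012) [364.5185 169.7464]
(-0.035, 0.07, -0.012) [274.2295 166.9124]
(0.035, -0.07, -0.012) [354.9911 331.9728]
(-0.035, -0.07, -0.012) [275.2634 329.2766]
ledge 0.61 [0.4382, -0.4409, 0.0162] [132.9944 463.7008]
ledge 0.6 [0.3639, -0.085, 0.0315] [31.7104 46.7521]
face 0.68 [0.563, -0.1646, 0.0971] [326.5631 210.1621]
```

View pics/w1.png

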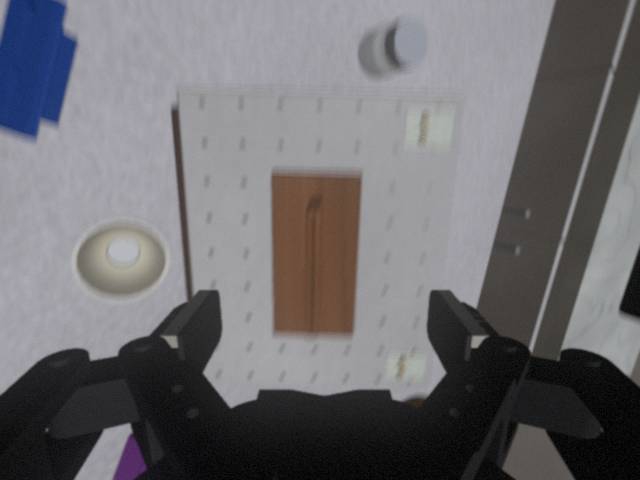

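The blurred wrist view shows the plate at (273..360, 172..333) and the rib at column 313, within about 3 px of the prediction. I'll let the arm settle and measure by colour.

Call:
apply_moves(claw=[0.085, 0.085], xyz=[[0, 0, 0], [0, 0, 0]], twist=[[0, 0, 0], [0, 0, 0]])

```text
clock: 3.25
position: [0.4979, -0.1846, 0.2181]
tool_rot: [2.633, 0.007, 1.748]
force: [-0.7, 0.5, -0.9]
grip_width: 0.0853
finger_force: 0.0
```

```bash
cat >> h.py <<'E'
def fitplate(d,psi,p0,box,h=0.012,thr=30):
    im=d['img'].astype(int);m=((im[:,:,0]-im[:,:,2]>thr)).astype('uint8');u0,v0,u1,v1=box
    k=np.zeros_like(m);k[v0:v1,u0:u1]=m[v0:v1,u0:u1]
    n,l,s,c=cv2.connectedComponentsWithStats(k);i=1+np.argmax(s[1:,4]);ys,xs=np.nonzero(l==i)
    return s[i],np.c_[xs,ys].astype(np.float32)
def onplane(d,uv,p,n):
    o,r=ray(d,*uv);return o+r*(np.dot(p-o,n)/np.dot(r,n))
E
python3 - <<'E'
from h import *
st();d=save('wrist','w2.png')
D=Rd(8.2);L=np.array([.5526,-.2024,.111])
s,pts=fitplate(d,0,0,(240,130,400,370));print(s)
a=cv2.approxPolyDP(cv2.convexHull(pts),8,True)[:,0];print(a)
X=np.array([D.T@(onplane(d,p,L-.012*D[:,2],D[:,2])-L) for p in a]);print(X)
c=cv2.boxPoints(cv2.minAreaRect(pts));X=np.array([D.T@(onplane(d,p,L-.012*D[:,2],D[:,2])-L) for p in c]);print(X,X.mean(0))
e=X[np.argsort(X[:,1])];print('yaw err',np.degrees(-(e[2:].mean(0)-e[:2].mean(0))[0]/(e[2:].mean(0)-e[:2].mean(0))[1]))
im=d['img'];cv2.imwrite('pics/w2c.png',cv2.resize(im[130:370,210:420,::-1],None,fx=2.5,fy=2.5))
E
```

```text
3.25 [ 0.4979 -0.1846  0.2181] [2.6331 0.007  1.7485] F [-0.7192  0.5419 -0.9385] 0.08531780571111021 0.0 [ 0.329   0.2549  0.0917  2.2156 -0.9147  0.3722  1.4068]
[  273   171    89   165 13550]
[[360. 173.]
 [352. 335.]
 [276. 333.]
 [273. 171.]]
[[ 0.0319  0.0707 -0.012 ]
 [ 0.0333 -0.0694 -0.012 ]
 [-0.0335 -0.0703 -0.012 ]
 [-0.0356  0.0699 -0.012 ]]
[[-0.0396 -0.0716 -0.012 ]
 [-0.0356  0.0702 -0.012 ]
 [ 0.0327  0.0709 -0.012 ]
 [ 0.0379 -0.0703 -0.012 ]] [-0.0012 -0.0002 -0.012 ]
yaw err 0.25055279362332045
```

View pics/w2c.png

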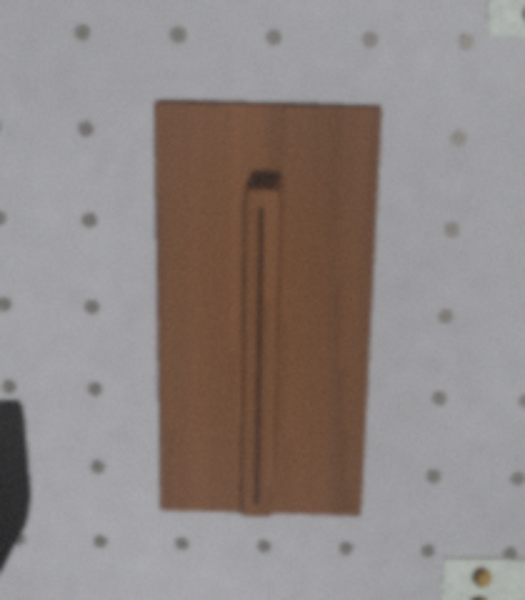

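The settled crop shows the plate at crop (155..380, 100..515), with the rib centred at column 263. The fit agrees with the estimate to about 1 mm. Descending.

```bash
python3 - <<'E'
from h import *
D=Rd(8.6);L=np.array([.5526,-.2024,.111])-.001*D[:,0]
T=plan(cur(),L+.05*D[:,2],tool(D),5)
plan(T,L-.005*D[:,2],tool(D),5)
E
```

```text
5 rows xyz [-0.0052 -0.002   0.0137] mm/row 0.014783920315668775 twist [-0.003  -0.0015  0.0055] deg/row 0.3715075128150748
    [ 0.5212 -0.2019  0.1667]
5 rows xyz [0.    0.    0.011] mm/row 0.010999999999999992 twist [-0.  0.  0.] deg/row 9.604457339023e-17
    [ 0.5488 -0.203   0.1157]
```

Call:
apply_moves(claw=[0.085, 0.085, 0.085, 0.085, 0.085, 0.085, 0.085], xyz=[[-0.0052, -0.002, 0.0137], [-0.0052, -0.002, 0.0137], [-0.0052, -0.002, 0.0137], [-0.0052, -0.002, 0.0137], [-0.0052, -0.002, 0.0137], [0, 0, 0.015], [0, 0, 0]], twist=[[-0.003, -0.0015, 0.0055], [-0.003, -0.0015, 0.0055], [-0.003, -0.0015, 0.0055], [-0.003, -0.0015, 0.0055], [-0.003, -0.0015, 0.0055], [0, 0, 0], [0, 0, 0]])

```text
clock: 4.0
position: [0.5342, -0.2052, 0.1394]
tool_rot: [2.619, -0.002, 1.721]
force: [-0.7, -0.4, 0.7]
grip_width: 0.0847
finger_force: 0.0
```

```bash
python3 - <<'E'
from h import *
D=Rd(8.6);L=np.array([.5526,-.2024,.111])-.001*D[:,0]
st();d=bot.grab_frame('wrist');T=cur()
print('rel',D.T@(T[:3,3]-L)); plan(T,L-.005*D[:,2],tool(D),4)
im=d['img'].copy()
for a in [(0,.05,.024),(0,-.05,.024),(.035,.07,-.012),(-.035,.07,-.012),(.035,-.07,-.012),(-.035,-.07,-.012)]:
    p=proj(d,L+D@a);print(p);cv2.circle(im,tuple(int(x) for x in p),3,(0,255,0),1)
cv2.imwrite('pics/w3.png',im[:,:,::-1])
E
```

```text
4.0 [ 0.5342 -0.2052  0.1394] [ 2.619  -0.0019  1.7205] F [-0.6635 -0.4396  0.6814] 0.08465169218902205 0.0 [ 0.6039  0.4664 -0.2341  2.1799 -1.2366  0.1786  1.7602]
rel [-0.0009 -0.0004  0.0347]
4 rows xyz [0.0001 0.0002 0.0099] mm/row 0.00992861148269308 twist [-0.0002 -0.0002 -0.0004] deg/row 0.028459518764225457
    [ 0.5542 -0.2022  0.1062]
[329.1317 180.1284]
[328.6044 378.0739]
[395.7796 134.0873]
[260.9322 134.2526]
[383.9248 367.9252]
[271.8395 367.9526]
```

View pics/w3.png

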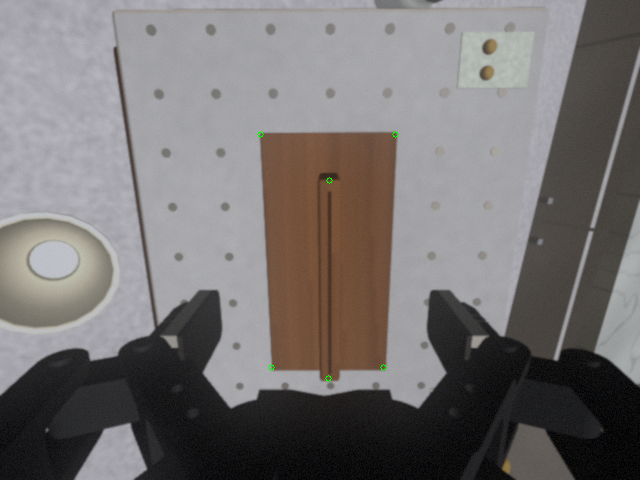

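Predicted points coincide with the plate corners (261,134), (395,134), (272,368), (384,368) and the rib ends (329,180), (329,378). Lowering slowly, watching joint 6.

Call:
apply_moves(claw=[0.085, 0.085, 0.085], xyz=[[0, 0, 0.01], [0, 0, 0.01], [0, 0, 0.0]], twist=[[0, 0, 0], [0, 0, 0], [0, 0, 0]])

```text
clock: 4.35
position: [0.5456, -0.2069, 0.1262]
tool_rot: [2.624, -0.004, 1.721]
force: [0.5, 0.1, -0.5]
grip_width: 0.0849
finger_force: 0.0
```

```bash
python3 - <<'E'
from h import *
D=Rd(8.6);L=np.array([.5526,-.2024,.111])-.001*D[:,0]
st();T=cur();print('rel',D.T@(T[:3,3]-L))
E
```

```text
4.35 [ 0.5456 -0.2069  0.1262] [ 2.6236 -0.0043  1.7208] F [ 0.4844  0.0616 -0.5186] 0.08489146947725593 0.0 [ 0.6024  0.5053 -0.2439  2.1568 -1.2633  0.1619  1.7879]
rel [ 0.002  -0.0034  0.017 ]
```

Joints 5 and 6 are against their range ends, so this arm posture is wrong and the pose is drifting. I'll fit a kinematic model from the logged states to plan a better posture.

```bash
cat > kin.py <<'E'
import numpy as np
from scipy.spatial.transform import Rotation as R
from scipy.optimize import least_squares
S=[([-1.3372,.522,-.0364,1.6,.0212,1.0211,-.1128],[.1869,.596,.2307],[-3.1404,.0001,2.8378]),
([.3368,.2559,.0901,2.2149,-.9202,.3723,1.414],[.4975,-.1876,.2182],[2.6313,.0071,1.7442]),
([.3511,.2588,.0929,2.2144,-.9271,.3717,1.4245],[.495,-.1961,.2172],[2.6312,.0087,1.7307]),
([.329,.2549,.0917,2.2156,-.9147,.3722,1.4068],[.4979,-.1846,.2181],[2.6331,.007,1.7485]),
([.6039,.4664,-.2341,2.1799,-1.2366,.1786,1.7602],[.5342,-.2052,.1394],[2.619,-.0019,1.7205]),
([.6024,.5053,-.2439,2.1568,-1.2633,.1619,1.7879],[.5456,-.2069,.1262],[2.6236,-.0043,1.7208])]
ax='zyzyzyz'
def fk(q,sg,p,c):
    M=np.eye(3);x=np.zeros(3);off=np.zeros((8,3))
    off[1,2]=p[0];off[2]=[0,0,p[1]];off[3]=[p[2],0,0];off[4]=[p[3],0,p[4]];off[5,0]=0;off[6]=[p[5],0,0];off[7]=[0,0,p[6]]
    for i in range(7):
        x=x+M@off[i]; M=M@R.from_euler(ax[i],sg[i]*q[i]).as_matrix()
    x=x+M@off[7]
    return x,M@R.from_rotvec([0,0,c]).as_matrix()
E
python3 - <<'E'
from kin import *
import itertools
Rt=[R.from_euler('xyz',s[2]).as_matrix() for s in S]
best=[]
for s1,s3,s5,s7 in itertools.product((1,-1),repeat=4):
  sg=[s1,1,s3,1,s5,1,s7]
  # best constant: left base yaw b and right const c
  def f(v): return np.concatenate([(R.from_euler('z',v[0]).as_matrix()@fk(s[0],sg,np.zeros(7),v[1])[1]-r).ravel() for s,r in zip(S,Rt)])
  for b in (0,2):
   for c in(0,2,-2): best.append((lambda r:(r.cost,sg,r.x))(least_squares(f,[b,c])))
best.sort(key=lambda t:t[0]);print([ (round(b[0],6),b[1],b[2]) for b in best[:4]])
c,sg,v=best[0]
B=R.from_euler('z',v[0]).as_matrix()
g=lambda p:np.concatenate([B@fk(s[0],sg,p,v[1])[0]-s[1] for s in S])
r=least_squares(g,[.3,.4,0,0,.4,0,.2]);print(r.x,abs(r.fun).max(),r.fun.reshape(-1,3))
print(np.linalg.svd(r.jac)[1])
E
```

```text
[(np.float64(0.0), [-1, 1, -1, 1, -1, 1, -1], array([-4.87701784e-05, -4.71240240e+00])), (np.float64(0.0), [-1, 1, -1, 1, -1, 1, -1], array([-4.87701647e-05,  1.57078291e+00])), (np.float64(0.0), [-1, 1, -1, 1, -1, 1, -1], array([-4.87701413e-05,  1.57078291e+00])), (np.float64(0.0), [-1, 1, -1, 1, -1, 1, -1], array([-4.87706374e-05,  1.57078291e+00]))]
[ 0.15156001  0.45843173  0.07080923 -0.07785332  0.31523289 -0.02233072
  0.18223996] 0.057760920997494136 [[-0.05776092  0.01177595  0.00202758]
 [ 0.00147655  0.00383616  0.0036239 ]
 [ 0.00143227  0.00376655  0.00343225]
 [ 0.00172886  0.00400875  0.0039    ]
 [-0.00143942 -0.00357642 -0.00603196]
 [-0.00322646 -0.00308869 -0.00695177]]
[4.79694731 3.88203104 1.86417906 0.49326271 0.37935276 0.22380584
 0.08162279]
```

```bash
cat >> kin.py <<'E'
SG=[-1,1,-1,1,-1,1,-1];C=1.5707829
# params: d1,ys,L1,xe1,ye,xe2,L2,yw,xw,Lt
def basis(q):
    M=[np.eye(3)]
    for i in range(7): M.append(M[-1]@R.from_euler(ax[i],SG[i]*q[i]).as_matrix())
    e=np.eye(3)
    return np.array([M[0]@e[2],M[1]@e[1],M[3]@e[2],M[3]@e[0],M[3]@e[1],M[4]@e[0],M[4]@e[2],M[5]@e[1],M[6]@e[0],M[7]@e[2]]).T, M[7]@R.from_rotvec([0,0,C]).as_matrix()
prior=np.array([.365,0,.395,.0,0,-.0,.385,0,0,.3])
def fit(S,lam=.003):
    A=np.vstack([basis(s[0])[0] for s in S]+[lam*np.eye(10)]);b=np.concatenate([s[1] for s in S]+[lam*prior])
    p=np.linalg.lstsq(A,b,rcond=None)[0];return p,(A@p-b)[:3*len(S)].reshape(-1,3)
def load():
    import json,os
    L=list(S)
    if os.path.exists('log.json'): L+=json.load(open('log.json'))
    return L
E
python3 - <<'E'
from kin import *
for lam in(.03,.003,.0003):
    p,e=fit(S,lam);print(lam,p.round(4),abs(e).max())
A=np.vstack([basis(s[0])[0] for s in S]);print(np.linalg.svd(A)[1])
E
```

```text
0.03 [ 0.3307 -0.0153  0.5261 -0.0013 -0.0416  0.0011  0.4201 -0.0023 -0.0036
  0.335 ] 0.00030277153371569
0.003 [ 3.202e-01 -2.150e-02  5.299e-01 -1.000e-04 -3.720e-02 -1.000e-04
  4.204e-01 -5.000e-04 -1.000e-04  3.283e-01] 3.054977879074494e-05
0.0003 [ 3.173e-01 -2.270e-02  5.303e-01  9.000e-04 -3.590e-02 -9.000e-04
  4.193e-01 -6.000e-04  4.000e-04  3.264e-01] 3.252889922761293e-05
[4.86062918 4.16807604 4.13145758 0.93998952 0.89207383 0.36491536
 0.31379712 0.13788226 0.04933925 0.0055401 ]
```

The model fits to 0.03 mm. Now I'll search postures for grasp, slide, lift and placement.

```bash
cat >> kin.py <<'E'
lo=np.array([-2.91,-.3,-1.5,.17,-1.26,.16,-2.52]);hi=np.array([2.91,2.13,1.42,2.43,4.41,1.93,2.52])
P,_=fit(load())
def F(q): B,M=basis(q);return B@P,M
def ik(p,Rt,q0,m=.04,w=.0,qref=None):
    qr=q0 if qref is None else qref
    def f(q):
        x,M=F(q);return np.r_[(x-p)*20,(R.from_matrix(Rt.T@M)).as_rotvec()*5,w*(q-qr)]
    r=least_squares(f,np.clip(q0,lo+m+1e-6,hi-m-1e-6),bounds=(lo+m,hi-m))
    x,M=F(r.x);return r.x,np.linalg.norm(x-p),np.linalg.norm(R.from_matrix(Rt.T@M).as_rotvec())
def iks(p,Rt,n=60,m=.04,seed=0):
    rng=np.random.default_rng(seed);out=[]
    for _ in range(n):
        q,a,b=ik(p,Rt,lo+(hi-lo)*rng.random(7),m)
        if a<1e-4 and b<1e-3: out.append(q)
    return out
def margin(q): return np.minimum(q-lo,hi-q).min()
E
python3 - <<'E'
from h import *
from kin import *
D=Rd(8.6);L=np.array([.5526,-.2024,.111])-.001*D[:,0]
for name,o,fl in [('g',(0,0,-.005),1),('gflip',(0,0,-.005),-1),('slid',(0,-.041,-.005),1)]:
    t=tool(D)@np.diag([fl,fl,1]); A=iks(L+D@o,t)
    A.sort(key=lambda q:-margin(q));print(name,len(A))
    for q in A[:5]: print(round(margin(q),3),q.round(2))
E
```

```text
g 24
0.3 [ 1.24  0.87 -1.19  2.13  1.51  0.51 -0.78]
0.299 [ 1.21  0.84 -1.14  2.13  1.5   0.46 -0.79]
0.286 [ 1.25  0.89 -1.21  2.13  1.52  0.53 -0.78]
0.28 [ 1.2   0.82 -1.12  2.13  1.49  0.44 -0.79]
0.219 [ 1.16  0.78 -1.05  2.13  1.48  0.38 -0.79]
gflip 24
0.169 [ 1.17  0.79 -1.06  2.13  1.48  0.39  2.35]
0.166 [ 1.19  0.81 -1.1   2.13  1.49  0.43  2.35]
0.16 [ 1.23  0.86 -1.18  2.13  1.51  0.5   2.36]
0.16 [ 1.23  0.87 -1.19  2.13  1.51  0.51  2.36]
0.15 [ 1.28  0.94 -1.28  2.13  1.53  0.6   2.37]
slid 24
0.316 [ 1.29  0.9  -1.18  2.06  1.4   0.51 -0.59]
0.309 [ 1.29  0.9  -1.19  2.06  1.4   0.51 -0.59]
0.278 [ 1.31  0.93 -1.22  2.06  1.42  0.55 -0.59]
0.237 [ 1.23  0.82 -1.07  2.07  1.33  0.4  -0.56]
0.229 [ 1.22  0.82 -1.06  2.07  1.33  0.39 -0.56]
```

```bash
cat >> kin.py <<'E'
def jac(q):
    x,M=F(q);J=np.zeros((6,7))
    for i in range(7):
        d=np.zeros(7);d[i]=1e-5;y,N=F(q+d);J[:3,i]=(y-x)/1e-5;J[3:,i]=R.from_matrix(N@M.T).as_rotvec()/1e-5
    return J
def step(q,p,Rt,k=0,it=6,qc=None,wt=np.ones(7)):
    for j in range(it):
        x,M=F(q);e=np.r_[p-x,R.from_matrix(Rt@M.T).as_rotvec()]
        J=jac(q);W=np.diag(1/wt);Ji=W@J.T@np.linalg.inv(J@W@J.T+1e-6*np.eye(6))
        dq=Ji@e
        if k: dq+=(np.eye(7)-Ji@J)@(k*((qc-q)))
        q=np.clip(q+dq,lo,hi)
    return q
def rowsim(q,T,rows,**kw):
    T=T.copy();out=[]
    for d,w in rows:
        T[:3,3]+=T[:3,:3]@np.array(d);T[:3,:3]=T[:3,:3]@R.from_rotvec(w).as_matrix()
        q=step(q,T[:3,3],T[:3,:3],**kw);out.append(q)
    return q,T,out
E
python3 - <<'E'
from h import *
from kin import *
q0=np.array(S[0][0]);T=np.eye(4);T[:3,3],T[:3,:3]=F(q0)
rows=[((-.0422,-.0169,-.0012),(-.0233,-.0147,.0548))]*20
rows2=[((-.0052,-.002,.0137),(-.003,-.0015,.0055))]*5+[((0,0,.015),(0,0,0))]
# TCP at 18-ish rows reached? match measured pose at S[3], then S[4],S[5]
mid=(lo+hi)/2
for name,kw in [('minnorm',{}),('mid.02',dict(k=.02,qc=mid)),('mid.1',dict(k=.1,qc=mid)),('home.05',dict(k=.05,qc=q0)),('home.2',dict(k=.2,qc=q0)),('zero.1',dict(k=.1,qc=np.array([0,.5,0,1.6,0,1.,0])))]:
    q,T1,o=rowsim(q0,T,rows,**kw)
    Tm=np.eye(4)
    q=step(q,np.array(S[3][1]),R.from_euler('xyz',S[3][2]).as_matrix(),**kw);print(name,q.round(3))
    Tm[:3,3]=S[3][1];Tm[:3,:3]=R.from_euler('xyz',S[3][2]).as_matrix()
    q,Tm,o=rowsim(np.array(S[3][0]),Tm,rows2,**kw);print('    ',q.round(3))
print(S[3][0],S[4][0])
E
```

```text
minnorm [ 0.33   0.255  0.09   2.216 -0.914  0.372  1.406]
     [ 0.583  0.462 -0.208  2.181 -1.26   0.189  1.784]
mid.02 [ 1.092  0.341 -0.821  2.182  0.006  0.273  0.532]
     [ 0.834  0.497 -0.527  2.17  -0.365  0.16   0.923]
mid.1 [ 1.325  0.454 -1.146  2.173  0.568  0.344  0.002]
     [ 1.015  0.557 -0.77   2.162  0.837  0.16  -0.242]
home.05 [ 0.314  0.255  0.109  2.216 -0.925  0.375  1.416]
     [ 0.779  0.486 -0.457  2.172 -0.714  0.16   1.263]
home.2 [ 0.301  0.256  0.125  2.217 -0.933  0.379  1.425]
     [ 0.877  0.507 -0.584  2.168 -0.012  0.16   0.579]
zero.1 [ 0.888  0.293 -0.568  2.19  -0.361  0.277  0.881]
     [ 0.88   0.508 -0.588  2.168  0.011  0.16   0.555]
[0.329, 0.2549, 0.0917, 2.2156, -0.9147, 0.3722, 1.4068] [0.6039, 0.4664, -0.2341, 2.1799, -1.2366, 0.1786, 1.7602]
```

The controller follows minimum-norm IK exactly, so I can plan with it. Raising clear first.

Call:
apply_moves(claw=[0.085, 0.085, 0.085, 0.085, 0.085], xyz=[[0, 0, -0.03], [0, 0, -0.03], [0, 0, -0.03], [0, 0, -0.03], [0, 0, 0]], twist=[[0, 0, 0], [0, 0, 0], [0, 0, 0], [0, 0, 0], [0, 0, 0]])

```text
clock: 4.85
position: [0.4858, -0.2173, 0.2342]
tool_rot: [2.62, -0.001, 1.719]
force: [1.0, -0.4, -1.4]
grip_width: 0.0853
finger_force: 0.0
```

```bash
cat >> kin.py <<'E'
def jac(q):
    B,M7=basis(q);x=B@P
    M=np.eye(3);J=np.zeros((6,7));org=np.array([0,0,P[0]])
    for i in range(7):
        a=M@np.eye(3)[2 if ax[i]=='z' else 1]*SG[i]
        M=M@R.from_euler(ax[i],SG[i]*q[i]).as_matrix()
        if i==3: org=org+M3@np.array([P[3],P[4],P[2]])
        if i==1: pass
        J[3:,i]=a;J[:3,i]=np.cross(a,x-org)
        if i==0: org=org+M@np.array([0,P[1],0])
        if i==2: M3=M
        if i==3: org=org+M@np.array([P[5],0,P[6]])
        if i==4: org=org+M@np.array([0,P[7],0])
        if i==5: org=org+M@np.array([P[8],0,0])
    return J
from scipy.linalg import logm,expm
def seg(T0,T1,n):
    E=expm(np.real(logm(np.linalg.inv(T0)@T1))/n);return E[:3,3],R.from_matrix(E[:3,:3]).as_rotvec()
def mk(p,Rm): T=np.eye(4);T[:3,:3]=Rm;T[:3,3]=p;return T
E
cat > search.py <<'E'
from h import *
from kin import *
import time
s=st();q0=np.array(s['qpos']);T0=mk(*F(q0));print(np.abs(T0[:3,3]-s['position']).max())
D=Rd(8.6);L=np.array([.5526,-.2024,.111])-.001*D[:,0]
H=mk(L+.06*D[:,2],tool(D));G=mk(L-.005*D[:,2],tool(D))
mx=.09*np.array([1.89,1.89,2.39,2.39,3.01,3.01,3.01])*.7/.9*1.0
def run(q,T,W,ns):
    qs=[q];rows=[]
    for w,n in zip(W,ns):
        r=seg(T,w,n);rows.append((r,n));q,T,o=rowsim(q,T,[r]*n,it=2);qs+=o
        if np.abs(np.diff(qs,axis=0)/mx).max()>1: return None
    return np.array(qs),rows,T
rng=np.random.default_rng(1);best=[];t=time.time()
while time.time()-t<240:
    w=rng.normal(size=3);w*=rng.uniform(.3,1.2)/np.linalg.norm(w)
    p=H[:3,3]+[rng.uniform(-.03,.15),rng.uniform(-.15,.15),rng.uniform(.08,.25)]
    W1=mk(p,H[:3,:3]@R.from_rotvec(w).as_matrix())
    w2=rng.normal(size=3);w2*=rng.uniform(0,1.2)/np.linalg.norm(w2)
    W2=mk(H[:3,3]+[rng.uniform(-.03,.15),rng.uniform(-.15,.15),rng.uniform(.06,.25)],H[:3,:3]@R.from_rotvec(w2).as_matrix())
    try: r=run(q0,T0,[W1,W2,H,G],[14,14,12,4])
    except Exception: continue
    if r is None: continue
    qs,rows,T=r;e=np.linalg.norm(F(qs[-1])[0]-G[:3,3])
    mm=min(margin(q) for q in qs[3:])
    if e<1e-3: best.append((mm,margin(qs[-1]),rows,qs[-1]))
best.sort(key=lambda b:-min(b[0],.3));print(len(best))
for b in best[:3]:
    print(b[0],b[1],b[3].round(2))
    for (d,w),n in b[2]: print(n,d.round(4).tolist(),w.round(4).tolist())
E
python3 -c "
from kin import *
q=np.array(S[1][0]);J=jac(q)
x,M=F(q)
for i in range(7):
    d=np.zeros(7);d[i]=1e-5;print(abs((F(q+d)[0]-x)/1e-5-J[:3,i]).max())
"
python3 search.py
```

```text
2.487582357824092e-06
2.508476429075035e-06
2.4803220072810994e-06
3.0671590740549703e-06
5.433465741916388e-07
1.4321806721014074e-06
2.775555826839415e-12
4.85 [ 0.4858 -0.2173  0.2342] [ 2.6198 -0.0014  1.7189] F [ 1.0307 -0.4055 -1.384 ] 0.08534435064538647 0.0 [ 0.3864  0.2364  0.1265  2.1931 -0.8978  0.4372  1.4257]
4.415603635687937e-05
0
```

```bash
cat > s2.py <<'E'
from h import *
from kin import *
from scipy.optimize import differential_evolution
import sys
from multiprocessing import Pool
q0=np.array([.3864,.2364,.1265,2.1931,-.8978,.4372,1.4257]);T0=mk(*F(q0))
D=Rd(8.6);L=np.array([.5526,-.2024,.111])-.001*D[:,0]
H=mk(L+.06*D[:,2],tool(D));G=mk(L-.005*D[:,2],tool(D))
mx=.07*np.array([1.89,1.89,2.39,2.39,3.01,3.01,3.01])
base=mk(H[:3,3]+[0.05,0,.12],H[:3,:3])
def WP(v): return mk(base[:3,3]+v[:3],base[:3,:3]@R.from_rotvec(v[3:]).as_matrix())
def sim(v,N=10):
    q,T,qs,rows=q0,T0,[q0],[]
    for w,n in zip([WP(v[:6]),WP(v[6:]),H,G],[N,N,N,4]):
        r=seg(T,w,n);rows.append((r,n));q,T,o=rowsim(q,T,[r]*n,it=2);qs+=o
    return np.array(qs),rows
def cost(v):
    try: qs,rows=sim(v)
    except Exception: return 50
    m=min(margin(q) for q in qs[2:]);e=np.linalg.norm(F(qs[-1])[0]-G[:3,3])
    sp=np.abs(np.diff(qs,axis=0)/mx).max()
    return -2*min(m,.12)+max(0,.5-qs[-1][4])+max(0,sp-2.2)*.3+min(e,1)*20
if __name__=='__main__':
    b=[(-.1,.15),(-.2,.25),(-.05,.15)]+[(-1.3,1.3)]*3
    r=differential_evolution(cost,b*2,maxiter=60,popsize=8,workers=-1,updating='deferred',seed=int(sys.argv[1]),tol=0,polish=False,callback=lambda x,convergence:cost(x)<-.2)
    print(r.fun,r.nit,r.x.round(3).tolist());qs,rows=sim(r.x);print(qs.round(2)[::5],np.abs(np.diff(qs,axis=0)/mx).max())
E
nproc; time OPENBLAS_NUM_THREADS=1 timeout 500 python3 s2.py 1
```

```text
4
-0.21487019118015083 33 [-0.082, -0.093, 0.134, -0.349, 0.313, -0.236, -0.092, 0.15, 0.044, 0.338, -0.884, -0.417]
[[ 0.39  0.24  0.13  2.19 -0.9   0.44  1.43]
 [ 0.61  0.22  0.13  2.02 -0.97  0.83  1.71]
 [ 0.78  0.3   0.16  1.79 -1.02  1.24  1.87]
 [ 0.55 -0.15 -0.34  2.14  0.07  0.51  0.56]
 [ 0.27  0.46 -1.11  2.11  1.18  1.65 -1.04]
 [ 0.96  0.32 -1.22  2.22  1.21  0.84 -0.83]
 [ 1.32  0.69 -1.2   2.16  1.18  0.41 -0.52]] 2.2837469434816957
real	0m26.427s
user	1m38.963s
sys	0m0.185s
```

```bash
cat > s3.py <<'E'
from s2 import *
v=np.array([-0.082,-0.093,0.134,-0.349,0.313,-0.236,-0.092,0.15,0.044,0.338,-0.884,-0.417])
for Ns in [(15,20,20)]:
    q,T,qs=q0,T0,[q0]
    for w,n in zip([WP(v[:6]),WP(v[6:]),H],Ns):
        r=seg(T,w,n);r=(r[0].round(4),r[1].round(4));q,T,o=rowsim(q,T,[r]*n,it=3);a=np.array([qs[-1]]+o);qs+=o
        print(n,r[0].tolist(),r[1].tolist(),'speed',np.abs(np.diff(a,axis=0)/mx).max(0).round(2),T[:3,3],'zmin',min(F(x)[0][2] for x in o).round(3),np.linalg.norm(r[1])*57,q.round(2),min(margin(x) for x in o))
    print(np.linalg.norm(T-H))
    for n,d in [(6,(0,0,.0108)),(8,(-.005,0,0)),(5,(0,0,-.02))]:
        q,T,o=rowsim(q,T,[(d,(0,0,0))]*n);print(q.round(2),min(margin(x) for x in o),T[:3,3]-F(q)[0])
    tr=mk([.595,.20,.2],np.array([[0,1,0],[1,0,0],[0,0,-1.]])@np.diag([1,1,1]))
    r=seg(T,tr,16);q,T,o=rowsim(q,T,[r]*16);print(q.round(2),min(margin(x) for x in o),np.abs(np.diff(o,axis=0)/mx).max(),[F(x)[0].round(2).tolist() for x in o[::4]])
    q,T,o=rowsim(q,T,[((0,0,.04),(0,0,0))]*4);print(q.round(2),min(margin(x) for x in o),F(q)[0])
E
python3 s3.py
```

```text
15 [-0.0046, 0.0068, -0.0106] [-0.0234, 0.0209, -0.0159] speed [0.27 0.11 0.03 0.21 0.07 0.26 0.22] [ 0.4903 -0.3005  0.4166] zmin 0.247 2.0048934684915305 [ 0.78  0.3   0.16  1.79 -1.02  1.25  1.87] 0.23790246917696067
20 [0.0134, 0.0036, 0.0016] [0.0419, -0.0531, -0.0151] speed [0.8  0.76 0.87 0.29 0.98 0.82 1.18] [ 0.4808 -0.0564  0.3264] zmin 0.326 3.950404317281966 [ 0.22  0.44 -1.05  2.11  1.17  1.62 -1.03] 0.14513475912941726
20 [-0.0028, -0.0031, 0.011] [-0.0169, 0.0442, 0.0209] speed [0.53 0.44 0.1  0.1  0.09 0.42 0.23] [ 0.5211 -0.2063  0.1627] zmin 0.163 2.948646967678566 [ 1.27  0.63 -1.11  2.16  1.09  0.33 -0.45] 0.17252573945309987
0.001780427820038486
[ 1.03  0.68 -0.84  2.14  1.43  0.21 -0.8 ] 0.05056881989038253 [-0.  0.  0.]
[ 1.14  0.74 -0.92  2.08  1.23  0.27 -0.51] 0.052297649493433324 [ 0. -0. -0.]
[ 1.45  0.67 -1.26  2.1   0.91  0.45 -0.19] 0.14614375712796177 [-0.  0. -0.]
[ 0.21  0.76 -1.03  1.59  0.69  1.2  -0.96] 0.26048160333294423 0.6434194978499459 [[0.51, -0.22, 0.2], [0.53, -0.11, 0.2], [0.55, 0.01, 0.2], [0.57, 0.12, 0.2]]
[ 0.14  0.94 -0.9   1.68  0.88  0.97 -1.09] 0.49693463675834715 [0.595 0.2   0.04 ]
```

```bash
sed -i 's/(15,20,20)/(8,26,14)/' s3.py; python3 s3.py
```

```text
8 [-0.0087, 0.0126, -0.0199] [-0.0438, 0.0391, -0.0298] speed [0.5  0.2  0.05 0.38 0.12 0.49 0.4 ] [ 0.4904 -0.3003  0.4165] zmin 0.258 3.753046390600575 [ 0.78  0.3   0.15  1.79 -1.02  1.24  1.87] 0.2388792290025803
26 [0.0103, 0.0028, 0.0011] [0.0322, -0.0408, -0.0116] speed [0.62 0.58 0.67 0.22 0.75 0.63 0.91] [ 0.4803 -0.0561  0.3274] zmin 0.327 3.0355055526221664 [ 0.22  0.44 -1.04  2.11  1.16  1.62 -1.02] 0.1438435355588395
14 [-0.0039, -0.0043, 0.0159] [-0.0241, 0.0631, 0.0298] speed [0.75 0.61 0.13 0.14 0.13 0.6  0.33] [ 0.5226 -0.2071  0.1631] zmin 0.163 4.208152152667487 [ 1.26  0.63 -1.1   2.16  1.07  0.33 -0.44] 0.1723810648539009
0.0010736299802632534
[ 1.02  0.67 -0.83  2.14  1.4   0.2  -0.78] 0.04334215365788752 [-0. -0. -0.]
[ 1.13  0.74 -0.91  2.07  1.21  0.27 -0.49] 0.047300112500859554 [ 0.  0. -0.]
[ 1.45  0.67 -1.25  2.1   0.9   0.46 -0.18] 0.14791136730715285 [0. 0. 0.]
[ 0.21  0.76 -1.03  1.59  0.69  1.19 -0.96] 0.26431287043227236 0.6419117435964685 [[0.51, -0.22, 0.2], [0.53, -0.11, 0.2], [0.55, 0.0, 0.2], [0.57, 0.12, 0.2]]
[ 0.14  0.94 -0.89  1.68  0.88  0.96 -1.09] 0.5002801720817519 [0.595 0.2   0.04 ]
```

Call:
apply_moves(claw=[0.085, 0.085, 0.085, 0.085, 0.085, 0.085, 0.085, 0.085, 0.085, 0.085, 0.085, 0.085, 0.085, 0.085, 0.085, 0.085, 0.085, 0.085, 0.085, 0.085], xyz=[[-0.0087, 0.0126, -0.0199], [-0.0087, 0.0126, -0.0199], [-0.0087, 0.0126, -0.0199], [-0.0087, 0.0126, -0.0199], [-0.0087, 0.0126, -0.0199], [-0.0087, 0.0126, -0.0199], [-0.0087, 0.0126, -0.0199], [-0.0087, 0.0126, -0.0199], [0.0103, 0.0028, 0.0011], [0.0103, 0.0028, 0.0011], [0.0103, 0.0028, 0.0011], [0.0103, 0.0028, 0.0011], [0.0103, 0.0028, 0.0011], [0.0103, 0.0028, 0.0011], [0.0103, 0.0028, 0.0011], [0.0103, 0.0028, 0.0011], [0.0103, 0.0028, 0.0011], [0.0103, 0.0028, 0.0011], [0.0103, 0.0028, 0.0011], [0.0103, 0.0028, 0.0011]], twist=[[-0.0438, 0.0391, -0.0298], [-0.0438, 0.0391, -0.0298], [-0.0438, 0.0391, -0.0298], [-0.0438, 0.0391, -0.0298], [-0.0438, 0.0391, -0.0298], [-0.0438, 0.0391, -0.0298], [-0.0438, 0.0391, -0.0298], [-0.0438, 0.0391, -0.0298], [0.0322, -0.0408, -0.0116], [0.0322, -0.0408, -0.0116], [0.0322, -0.0408, -0.0116], [0.0322, -0.0408, -0.0116], [0.0322, -0.0408, -0.0116], [0.0322, -0.0408, -0.0116], [0.0322, -0.0408, -0.0116], [0.0322, -0.0408, -0.0116], [0.0322, -0.0408, -0.0116], [0.0322, -0.0408, -0.0116], [0.0322, -0.0408, -0.0116], [0.0322, -0.0408, -0.0116]])

```text
clock: 6.85
position: [0.4725, -0.1732, 0.4108]
tool_rot: [2.614, 0.374, 1.891]
force: [0.1, -0.3, -1.9]
grip_width: 0.0849
finger_force: 0.0
```

Call:
apply_moves(claw=[0.085, 0.085, 0.085, 0.085, 0.085, 0.085, 0.085, 0.085, 0.085, 0.085, 0.085, 0.085, 0.085, 0.085], xyz=[[0.0103, 0.0028, 0.0011], [0.0103, 0.0028, 0.0011], [0.0103, 0.0028, 0.0011], [0.0103, 0.0028, 0.0011], [0.0103, 0.0028, 0.0011], [0.0103, 0.0028, 0.0011], [0.0103, 0.0028, 0.0011], [0.0103, 0.0028, 0.0011], [0.0103, 0.0028, 0.0011], [0.0103, 0.0028, 0.0011], [0.0103, 0.0028, 0.0011], [0.0103, 0.0028, 0.0011], [0.0103, 0.0028, 0.0011], [0.0103, 0.0028, 0.0011]], twist=[[0.0322, -0.0408, -0.0116], [0.0322, -0.0408, -0.0116], [0.0322, -0.0408, -0.0116], [0.0322, -0.0408, -0.0116], [0.0322, -0.0408, -0.0116], [0.0322, -0.0408, -0.0116], [0.0322, -0.0408, -0.0116], [0.0322, -0.0408, -0.0116], [0.0322, -0.0408, -0.0116], [0.0322, -0.0408, -0.0116], [0.0322, -0.0408, -0.0116], [0.0322, -0.0408, -0.0116], [0.0322, -0.0408, -0.0116], [0.0322, -0.0408, -0.0116]])

```text
clock: 8.25
position: [0.4804, -0.0545, 0.3233]
tool_rot: [3.073, 0.961, 1.878]
force: [-0.1, -0.5, -0.7]
grip_width: 0.0854
finger_force: 0.0
```

```bash
cat > s4.py <<'E'
from h import *
from kin import *
from s2 import H,G,mx
s=st();q=np.array(s['qpos']);T=mk(*F(q))
for n in(14,16):
    r=seg(T,H,n);r=(r[0].round(4),r[1].round(4));a,TT,o=rowsim(q,T,[r]*n)
    print(n,r[0].tolist(),r[1].tolist(),np.abs(np.diff([q]+o,axis=0)/mx).max(),a.round(2),min(margin(x) for x in o))
    a,TT,o=rowsim(a,TT,[((0,0,.0108),(0,0,0))]*6);print(a.round(3))
E
python3 s4.py
```

```text
8.25 [ 0.4804 -0.0545  0.3233] [3.0731 0.9614 1.878 ] F [-0.136  -0.5286 -0.6523] 0.08542888083885496 0.0 [ 0.2017  0.4354 -1.0214  2.115   1.1581  1.6066 -1.021 ]
14 [-0.0041, -0.0043, 0.0157] [-0.0245, 0.0629, 0.03] 0.7345495014207298 [ 1.25  0.62 -1.08  2.16  1.05  0.31 -0.41] 0.15396272104910882
[ 0.974  0.651 -0.763  2.141  1.382  0.16  -0.767]
16 [-0.0036, -0.0038, 0.0137] [-0.0214, 0.055, 0.0263] 0.641370415933605 [ 1.25  0.61 -1.07  2.16  1.05  0.31 -0.42] 0.15138188818883228
[ 0.972  0.65  -0.762  2.144  1.398  0.16  -0.785]
```

The plan matches, but joint 6 would still end at its limit at the grasp. I'll search for one more waypoint from here for margin.

```bash
cat > s5.py <<'E'
from h import *
from kin import *
from s2 import H,G,mx,WP,base,D
from scipy.optimize import differential_evolution
q0=np.array([.2017,.4354,-1.0214,2.115,1.1581,1.6066,-1.021]);T0=mk(*F(q0))
SL=G.copy();SL[:3,3]-=.041*D[:,1]
def sim(v,N=(8,10,4,3),rnd=False):
    q,T,qs,rows=q0,T0,[q0],[]
    for w,n in zip([WP(v),H,G,SL],N):
        r=seg(T,w,n)
        if rnd: r=(r[0].round(4),r[1].round(4))
        rows.append((r,n));q,T,o=rowsim(q,T,[r]*n,it=3);qs+=o
    return np.array(qs),rows
def cost(v):
    qs,rows=sim(v);m=min(margin(q) for q in qs[1:]);sp=np.abs(np.diff(qs,axis=0)/mx).max()
    return -min(m,.2)+max(0,sp-1.3)*.3
if __name__=='__main__':
    b=[(-.1,.15),(-.2,.3),(-.03,.15)]+[(-1.3,1.3)]*3
    r=differential_evolution(cost,b,maxiter=40,popsize=10,workers=-1,updating='deferred',seed=1,tol=0,polish=False,callback=lambda x,convergence:cost(x)<-.17)
    print(r.fun,r.x.round(3).tolist());qs,rows=sim(r.x,(9,14,6,8),True)
    for (d,w),n in rows: print(n,d.tolist(),w.tolist())
    print(qs.round(2)[[9,23,29,37]],np.abs(np.diff(qs,axis=0)/mx).max(1).round(1),'zmin',min(F(x)[0][2] for x in qs[:23]),WP(r.x)[:3,3],'end',F(qs[29])[0]-G[:3,3])
E
OPENBLAS_NUM_THREADS=1 python3 s5.py
```

```text
-0.2 [0.118, 0.187, -0.03, 0.516, -0.884, -0.817]
9 [0.0006, 0.0234, 0.0087] [0.0003, -0.0085, -0.0458]
14 [-0.0029, -0.0186, 0.0077] [-0.0369, 0.0632, 0.0584]
6 [0.0, 0.0001, 0.0108] [0.0, -0.0001, -0.0]
8 [-0.0051, -0.0, -0.0] [0.0, -0.0, -0.0]
[[ 0.04  0.83 -0.83  1.67  1.48  1.72 -0.49]
 [ 1.34  0.71 -1.23  2.16  1.2   0.43 -0.53]
 [ 1.17  0.79 -1.06  2.13  1.48  0.39 -0.79]
 [ 1.23  0.83 -1.07  2.07  1.34  0.4  -0.57]] [0.4 0.4 0.3 0.3 0.3 0.3 0.3 0.3 0.3 0.6 0.6 0.7 0.7 0.7 0.8 0.8 0.8 0.8
 0.8 0.7 0.7 0.6 0.6 0.2 0.2 0.2 0.2 0.2 0.2 0.1 0.1 0.1 0.1 0.1 0.1 0.1
 0.1] zmin 0.1770082714667729 [ 0.6898 -0.0201  0.2525] end [ 0.0001 -0.0001 -0.0002]
```

```bash
python3 - <<'E'
from s5 import *
v=np.array([0.118,0.187,-0.03,0.516,-0.884,-0.817]);qs,_=sim(v,(9,14,6,8),True)
c=np.array([.5667,-.2014,.095])
for q in qs[0:24:2]:
    p,M=F(q);pts=[p+M@np.array([a,b,z]) for a in(-.04,.04) for b in(-.057,.057) for z in(0,-.1)]
    print(p.round(3),'face rel',(D.T@(p-c)).round(3),'min z',min(x[2] for x in pts).round(3),'min n',min((D.T@(x-c))[2] for x in pts).round(3))
E
```

```text
[ 0.48  -0.055  0.324] face rel [0.059 0.158 0.23 ] min z 0.289 min n 0.177
[ 0.529 -0.05   0.314] face rel [0.097 0.155 0.197] min z 0.278 min n 0.142
[ 0.577 -0.044  0.3  ] face rel [0.132 0.154 0.161] min z 0.261 min n 0.105
[ 0.624 -0.035  0.284] face rel [0.165 0.156 0.123] min z 0.24 min n 0.066
[ 0.669 -0.025  0.264] face rel [0.195 0.159 0.083] min z 0.216 min n 0.025
[ 0.68  -0.037  0.257] face rel [0.199 0.146 0.072] min z 0.212 min n 0.016
[ 0.657 -0.071  0.26 ] face rel [0.177 0.116 0.088] min z 0.225 min n 0.039
[ 0.634 -0.103  0.255] face rel [0.15  0.087 0.099] min z 0.228 min n 0.057
[ 0.609 -0.134  0.244] face rel [0.12  0.061 0.103] min z 0.214 min n 0.07
[ 0.584 -0.161  0.227] face rel [0.086 0.038 0.103] min z 0.196 min n 0.079
[ 0.559 -0.183  0.204] face rel [0.051 0.019 0.097] min z 0.173 min n 0.083
[ 0.535 -0.201  0.177] face rel [0.014 0.006 0.087] min z 0.147 min n 0.082
```

Call:
apply_moves(claw=[0.085, 0.085, 0.085, 0.085, 0.085, 0.085, 0.085, 0.085, 0.085, 0.085, 0.085, 0.085, 0.085, 0.085, 0.085, 0.085, 0.085, 0.085, 0.085], xyz=[[0.0006, 0.0234, 0.0087], [0.0006, 0.0234, 0.0087], [0.0006, 0.0234, 0.0087], [0.0006, 0.0234, 0.0087], [0.0006, 0.0234, 0.0087], [0.0006, 0.0234, 0.0087], [0.0006, 0.0234, 0.0087], [0.0006, 0.0234, 0.0087], [0.0006, 0.0234, 0.0087], [-0.0029, -0.0186, 0.0077], [-0.0029, -0.0186, 0.0077], [-0.0029, -0.0186, 0.0077], [-0.0029, -0.0186, 0.0077], [-0.0029, -0.0186, 0.0077], [-0.0029, -0.0186, 0.0077], [-0.0029, -0.0186, 0.0077], [-0.0029, -0.0186, 0.0077], [-0.0029, -0.0186, 0.0077], [-0.0029, -0.0186, 0.0077]], twist=[[0.0003, -0.0085, -0.0458], [0.0003, -0.0085, -0.0458], [0.0003, -0.0085, -0.0458], [0.0003, -0.0085, -0.0458], [0.0003, -0.0085, -0.0458], [0.0003, -0.0085, -0.0458], [0.0003, -0.0085, -0.0458], [0.0003, -0.0085, -0.0458], [0.0003, -0.0085, -0.0458], [-0.0369, 0.0632, 0.0584], [-0.0369, 0.0632, 0.0584], [-0.0369, 0.0632, 0.0584], [-0.0369, 0.0632, 0.0584], [-0.0369, 0.0632, 0.0584], [-0.0369, 0.0632, 0.0584], [-0.0369, 0.0632, 0.0584], [-0.0369, 0.0632, 0.0584], [-0.0369, 0.0632, 0.0584], [-0.0369, 0.0632, 0.0584]])

```text
clock: 10.15
position: [0.5708, -0.1733, 0.2174]
tool_rot: [2.778, 0.323, 1.823]
force: [1.1, 0.1, -0.9]
grip_width: 0.085
finger_force: 0.0
```

```bash
cat > s6.py <<'E'
from s5 import *
s=st();q=np.array(s['qpos']);T=cur()
for n in(5,6):
    r=seg(T,H,n);r=(r[0].round(4),r[1].round(4));a,TT,o=rowsim(q,T,[r]*n);print(n,r[0].tolist(),r[1].tolist(),a.round(2),np.abs(np.diff([q]+o,axis=0)/mx).max())
    a,TT,o=rowsim(a,TT,[((0,0,.0108),(0,0,0))]*6);print(a.round(3))
E
python3 s6.py
```

```text
10.15 [ 0.5708 -0.1733  0.2174] [2.7785 0.3228 1.823 ] F [ 1.0759  0.0594 -0.8961] 0.08501613911976898 0.0 [ 1.0034  0.5588 -1.1817  2.0632  1.2333  0.7588 -0.6089]
5 [-0.0024, -0.0148, 0.0061] [-0.0285, 0.0496, 0.046] [ 1.33  0.71 -1.23  2.16  1.2   0.43 -0.53] 0.5634754115440135
[ 1.166  0.787 -1.061  2.133  1.48   0.388 -0.791]
6 [-0.0021, -0.0124, 0.005] [-0.0237, 0.0413, 0.0383] [ 1.33  0.71 -1.23  2.16  1.2   0.43 -0.53] 0.4726427709109723
[ 1.167  0.786 -1.061  2.133  1.479  0.388 -0.789]
```

Call:
apply_moves(claw=[0.085, 0.085, 0.085, 0.085, 0.085, 0.085, 0.085], xyz=[[-0.0024, -0.0148, 0.0061], [-0.0024, -0.0148, 0.0061], [-0.0024, -0.0148, 0.0061], [-0.0024, -0.0148, 0.0061], [-0.0018, -0.011, 0.0045], [0, 0, 0], [0, 0, 0]], twist=[[-0.0285, 0.0496, 0.046], [-0.0285, 0.0496, 0.046], [-0.0285, 0.0496, 0.046], [-0.0285, 0.0496, 0.046], [-0.0214, 0.0372, 0.0345], [0, 0, 0], [0, 0, 0]])

```text
clock: 10.85
position: [0.5254, -0.2056, 0.1661]
tool_rot: [2.627, 0.02, 1.725]
force: [1.4, 0.8, -0.1]
grip_width: 0.0851
finger_force: 0.0
```

```bash
sed -i 's/(5,6)/(1,2)/' s6.py; python3 s6.py
```

```text
10.85 [ 0.5254 -0.2056  0.1661] [2.627  0.0205 1.7254] F [ 1.3978  0.831  -0.0502] 0.08511851442797694 0.0 [ 1.3161  0.6926 -1.2254  2.1535  1.2002  0.4509 -0.5398]
1 [-0.0008, -0.0048, 0.0014] [-0.009, 0.0155, 0.0141] [ 1.33  0.71 -1.23  2.16  1.2   0.43 -0.53] 0.1366547389680983
[ 1.167  0.787 -1.062  2.133  1.479  0.388 -0.79 ]
2 [-0.0004, -0.0024, 0.0007] [-0.0045, 0.0078, 0.007] [ 1.33  0.71 -1.23  2.16  1.2   0.43 -0.53] 0.07068740911844529
[ 1.167  0.787 -1.062  2.133  1.479  0.388 -0.789]
```

Call:
apply_moves(claw=[0.085, 0.085, 0.085, 0.085, 0.085, 0.085, 0.085, 0.085], xyz=[[-0.0008, -0.0048, 0.0014], [0, 0, 0.0108], [0, 0, 0.0108], [0, 0, 0.0108], [0, 0, 0.0108], [0, 0, 0.0108], [0, 0, 0.0108], [0, 0, 0]], twist=[[-0.009, 0.0155, 0.0141], [0, 0, 0], [0, 0, 0], [0, 0, 0], [0, 0, 0], [0, 0, 0], [0, 0, 0], [0, 0, 0]])

```text
clock: 11.65
position: [0.5544, -0.2014, 0.1059]
tool_rot: [2.618, -0.0, 1.723]
force: [0.6, 0.7, -0.7]
grip_width: 0.085
finger_force: 0.0
```

```bash
python3 - <<'E'
from h import *
D=Rd(8.6);L=np.array([.5526,-.2024,.111])-.001*D[:,0]
st();T=cur();print('rel',D.T@(T[:3,3]-L),R.from_matrix(T[:3,:3].T@tool(D)).as_rotvec())
E
```

```text
11.65 [ 0.5544 -0.2014  0.1059] [ 2.6181 -0.0001  1.7227] F [ 0.5573  0.6582 -0.686 ] 0.08503486910299918 0.0 [ 1.1656  0.7877 -1.0614  2.1323  1.4788  0.3882 -0.7885]
rel [ 0.0001  0.0007 -0.0054] [-0.0001 -0.0009  0.0015]
```

Perfect pose. Closing gently.

Call:
apply_moves(claw=[0.0, 0.0, 0.0, 0.0, 0.0, 0.0, 0.0, 0.0], xyz=[[0, 0, 0], [0, 0, 0], [0, 0, 0], [0, 0, 0], [0, 0, 0], [0, 0, 0], [0, 0, 0], [0, 0, 0]], twist=[[0, 0, 0], [0, 0, 0], [0, 0, 0], [0, 0, 0], [0, 0, 0], [0, 0, 0], [0, 0, 0], [0, 0, 0]], force=40)

```text
clock: 12.45
position: [0.5549, -0.2026, 0.1073]
tool_rot: [2.616, 0.001, 1.721]
force: [2.7, -0.5, 7.3]
grip_width: 0.0092
finger_force: 41.7
```

Call:
apply_moves(claw=[0.0, 0.0, 0.0, 0.0, 0.0, 0.0], xyz=[[0, 0.0005, -0.0005], [0, 0.0005, -0.0005], [-0.003, 0, 0], [-0.003, 0, 0], [-0.003, 0, 0], [-0.003, 0, 0]], twist=[[0, 0, 0], [0, 0, 0], [0, 0, 0], [0, 0, 0], [0, 0, 0], [0, 0, 0]])

```text
clock: 13.05
position: [0.5563, -0.2141, 0.1078]
tool_rot: [2.617, 0.0, 1.722]
force: [3.1, 4.3, -0.9]
grip_width: 0.0094
finger_force: 40.5
```

```bash
cat > f.py <<'E'
from h import *
D=Rd(8.6);L=np.array([.5526,-.2024,.111])-.001*D[:,0]
s=st();T=cur();print('rel',D.T@(T[:3,3]-L),'Floc',D.T@np.array(s['force']),'rot',R.from_matrix(T[:3,:3].T@tool(D)).as_rotvec(),s['moment'])
E
python3 f.py
```

```text
13.05 [ 0.5563 -0.2141  0.1078] [2.6173 0.     1.7215] F [ 3.1235  4.2797 -0.8526] 0.009430953243292628 40.490015745162964 [ 1.1865  0.7935 -1.0637  2.1124  1.4243  0.3877 -0.7119]
rel [ 0.0011 -0.0122 -0.0037] Floc [ 2.8025  3.7645 -2.6026] rot [ 0.0007 -0.0003  0.0006] [ 0.7889 -0.1179  0.5727]
```

Call:
apply_moves(claw=[0, 0, 0], xyz=[[-0.0015, 0, 0], [-0.0015, 0, 0], [-0.001, 0, 0]], twist=[[0, 0, 0], [0, 0, 0], [0, 0, 0]])

```text
clock: 13.35
position: [0.5569, -0.2181, 0.1078]
tool_rot: [2.617, -0.0, 1.721]
force: [3.1, 3.8, -1.1]
grip_width: 0.0092
finger_force: 40.5
```

```bash
python3 f.py|tail -1
```

```text
rel [ 0.001  -0.0162 -0.0037] Floc [ 2.6111  3.325  -2.8275] rot [ 0.0006 -0.0003  0.0004] [ 0.723  -0.1699  0.408 ]
```

Call:
apply_moves(claw=[0, 0, 0], xyz=[[-0.0015, 0, 0], [-0.0015, 0, 0], [-0.001, 0, 0]], twist=[[0, 0, 0], [0, 0, 0], [0, 0, 0]])

```text
clock: 13.65
position: [0.557, -0.2229, 0.1074]
tool_rot: [2.619, 0.001, 1.72]
force: [0.3, -0.0, -2.9]
grip_width: 0.0095
finger_force: 40.5
```

The friction vanished here, likely the wide end beginning. I'll creep on.

Call:
apply_moves(claw=[0, 0], xyz=[[-0.001, 0, 0], [-0.001, 0, 0]], twist=[[0, 0, 0], [0, 0, 0]])

```text
clock: 13.85
position: [0.5572, -0.2247, 0.1074]
tool_rot: [2.619, 0.001, 1.72]
force: [-0.2, -0.1, -2.6]
grip_width: 0.0093
finger_force: 40.5
```

```bash
python3 f.py|tail -1
```

```text
rel [ 0.0003 -0.0227 -0.0037] Floc [-1.5295 -0.084  -2.1587] rot [-0.0008  0.001  -0.0002] [-0.1607  0.7858 -0.0288]
```

Call:
apply_moves(claw=[0, 0], xyz=[[-0.001, 0, 0], [-0.001, 0, 0]], twist=[[0, 0, 0], [0, 0, 0]])

```text
clock: 14.05
position: [0.5578, -0.2264, 0.1076]
tool_rot: [2.618, 0.001, 1.721]
force: [0.3, 0.0, -2.8]
grip_width: 0.0092
finger_force: 40.5
```

```bash
python3 f.py|tail -1
```

```text
rel [ 0.0006 -0.0245 -0.0037] Floc [-1.1263 -0.0399 -2.5551] rot [-0.0002  0.0007  0.0002] [-0.0733  0.8256  0.0003]
```

Call:
apply_moves(claw=[0, 0], xyz=[[-0.001, 0, 0], [-0.001, 0, 0]], twist=[[0, 0, 0], [0, 0, 0]])

```text
clock: 14.25
position: [0.5582, -0.2284, 0.1077]
tool_rot: [2.618, 0.001, 1.721]
force: [-0.3, 0.5, -2.2]
grip_width: 0.0093
finger_force: 40.5
```

```bash
python3 f.py|tail -1
```

```text
rel [ 0.0008 -0.0265 -0.0036] Floc [-1.2843  0.4876 -1.822 ] rot [-0.      0.0007  0.0002] [-0.2323  0.797   0.0266]
```

Call:
apply_moves(claw=[0, 0, 0], xyz=[[-0.001, 0, 0], [-0.001, 0, 0], [-0.001, 0, 0]], twist=[[0, 0, 0], [0, 0, 0], [0, 0, 0]])

```text
clock: 14.55
position: [0.5586, -0.2313, 0.1077]
tool_rot: [2.618, 0.001, 1.721]
force: [-0.1, 0.4, -2.4]
grip_width: 0.0095
finger_force: 40.5
```

```bash
python3 f.py|tail -1
```

```text
rel [ 0.0008 -0.0295 -0.0036] Floc [-1.2082  0.3575 -2.0589] rot [0.0001 0.0006 0.0002] [-0.1218  0.8081  0.0281]
```

Call:
apply_moves(claw=[0, 0, 0], xyz=[[-0.001, 0, 0], [-0.001, 0, 0], [-0.001, 0, 0]], twist=[[0, 0, 0], [0, 0, 0], [0, 0, 0]])

```text
clock: 14.85
position: [0.5589, -0.2323, 0.1077]
tool_rot: [2.618, -0.001, 1.723]
force: [-2.7, 12.8, -2.9]
grip_width: 0.0092
finger_force: 40.5
```

```bash
python3 f.py|tail -1
```

```text
rel [ 0.0009 -0.0305 -0.0038] Floc [-2.0833 13.0147 -2.1709] rot [ 0.0004 -0.0024  0.0013] [2.2619 1.3819 1.4195]
```

Hard stop felt (13 N at y = -30.5 mm). Backing off to 2 mm before it, then trying a small lift.

Call:
apply_moves(claw=[0, 0, 0], xyz=[[0.002, 0, 0], [0.002, 0, 0], [0, 0, 0]], twist=[[0, 0, 0], [0, 0, 0], [0, 0, 0]])

```text
clock: 15.15
position: [0.5585, -0.2302, 0.1078]
tool_rot: [2.618, 0.001, 1.721]
force: [0.1, -0.1, -2.7]
grip_width: 0.0097
finger_force: 40.6
```

```bash
python3 f.py|tail -1
```

```text
rel [ 0.0009 -0.0284 -0.0036] Floc [-1.2894 -0.0681 -2.3505] rot [0.     0.0009 0.0004] [-0.1205  0.7788  0.0117]
```

Call:
apply_moves(claw=[0, 0, 0], xyz=[[0, 0, -0.001], [0, 0, -0.0015], [0, 0, -0.0015]], twist=[[0, 0, 0], [0, 0, 0], [0, 0, 0]])

```text
clock: 15.45
position: [0.5564, -0.2307, 0.1113]
tool_rot: [2.618, 0.001, 1.721]
force: [-0.2, -0.5, -1.9]
grip_width: 0.0094
finger_force: 40.6
```

```bash
python3 f.py|tail -1
```

```text
rel [ 0.0008 -0.0285  0.0005] Floc [-1.2105 -0.4891 -1.4678] rot [0.0001 0.0008 0.0001] [-0.0685  0.7315 -0.0444]
```

It lifts freely. Lifting straight off 100 mm and measuring the tray.

Call:
apply_moves(claw=[0, 0, 0, 0, 0, 0, 0], xyz=[[0, 0, -0.005], [0, 0, -0.01], [0, 0, -0.017], [0, 0, -0.022], [0, 0, -0.022], [0, 0, -0.022], [0, 0, 0]], twist=[[0, 0, 0], [0, 0, 0], [0, 0, 0], [0, 0, 0], [0, 0, 0], [0, 0, 0], [0, 0, 0]])

```text
clock: 16.15
position: [0.5075, -0.2386, 0.1977]
tool_rot: [2.617, 0.002, 1.719]
force: [0.1, -0.3, -2.8]
grip_width: 0.0099
finger_force: 40.5
```

```bash
python3 f.py; python3 - <<'E'
from h import *
# side-by-side: top crop of tray 5x ; side crop 5x (initial pictures have tray unobstructed)
d=bot.grab_frame('top');s=bot.grab_frame('side')
a=cv2.resize(cv2.imread('pics/top1.png')[180:280,140:245],None,fx=3.8,fy=3.8,interpolation=cv2.INTER_CUBIC)
b=cv2.resize(cv2.imread('pics/side1.png')[180:280,222:308],None,fx=3.8,fy=3.8,interpolation=cv2.INTER_CUBIC)
cv2.imwrite('pics/tray.png',np.clip(np.hstack([a,b])*1.3,0,255));print(a.shape,b.shape)
cv2.imwrite('pics/top2.png',d['img'][:,:,::-1])
for c in('side','top'):
  for r in bot.find_in(c,'tray_in')[:2]:print(c,r)
E
```

```text
16.15 [ 0.5075 -0.2386  0.1977] [2.6169 0.0022 1.7195] F [ 0.1171 -0.33   -2.7779] 0.009913426897161948 40.54002106189728 [ 1.4854  0.7084 -1.3488  2.1165  1.0075  0.516  -0.2937]
rel [ 0.0011 -0.0291  0.1001] Floc [-1.3314 -0.3438 -2.439 ] rot [ 0.0011  0.0026 -0.0001] [-0.0874  0.7362 -0.0372]
(380, 399, 3) (380, 327, 3)
side {'position': [0.5909, 0.2014, 0.009], 'score': 0.68}
top {'position': [0.5943, 0.2039, 0.009], 'score': 0.83}[ WARN:0@1.341] global loadsave.cpp:1063 imwrite_ Unsupported depth image for selected encoder is fallbacked to CV_8U.
```

View pics/tray.png

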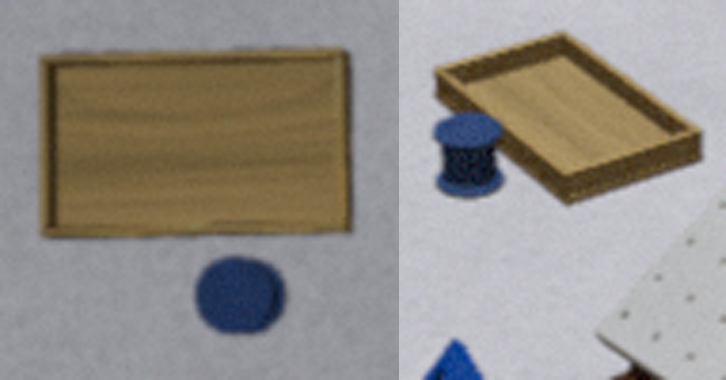

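The tray crop shows the rim corners at crop (40,55), (346,50), (351,232) and (42,236). The spool stands beside its near wall. Computing the tray pose and the transit.

```bash
cat > t.py <<'E'
from s5 import *
d=bot.grab_frame('top');sd=bot.grab_frame('side')
C=np.array([onplane(d,(u/3.8+140,v/3.8+180),np.array([0,0,.026]),np.array([0,0,1.])) for u,v in[(40,55),(346,50),(351,232),(42,236)]])
B=np.array([onplane(sd,((u-399)/3.8+222,v/3.8+180),np.array([0,0,.026]),np.array([0,0,1.])) for u,v in[(565,33),(703,132),(569,178),(435,67)]])
print(C.round(4),C.mean(0),B.round(4),B.mean(0))
for X in(C,B):
    e=(X[0]-X[1])+(X[3]-X[2]);print('yaw',np.degrees(np.arctan2(-e[0],e[1])),np.linalg.norm(X[0]-X[1]),np.linalg.norm(X[0]-X[3]))
X=tri(ray(d,346/3.8+140,50/3.8+180),ray(sd,(703-399)/3.8+222,132/3.8+180));print('rim corner tri',X)
E
python3 t.py
```

```text
[[0.642  0.2955 0.026 ]
 [0.6466 0.11   0.026 ]
 [0.5362 0.1048 0.026 ]
 [0.5322 0.291  0.026 ]] [0.5892 0.2003 0.026 ] [[0.6433 0.2863 0.026 ]
 [0.6499 0.104  0.026 ]
 [0.5401 0.0974 0.026 ]
 [0.5365 0.2876 0.026 ]] [0.5925 0.1938 0.026 ]
yaw 1.3115978037913103 0.18558276251839595 0.10988551715892306
yaw 1.5721339252977033 0.1823590847828904 0.10681196687604454
rim corner tri [0.6494 0.1088 0.0238]
```

```bash
python3 - <<'E'
from s5 import *
s=st();q=np.array(s['qpos']);T=cur()
t=Rd(1.8,0);W=mk([.5905,.1985,.17],tool(t))
c=np.array([.5667,-.2014,.095])
for n in(16,):
    r=seg(T,W,n);r=(r[0].round(4),r[1].round(4));a,TT,o=rowsim(q,T,[r]*n)
    print(n,r[0].tolist(),r[1].tolist(),'deg',np.degrees(np.linalg.norm(r[1])),np.abs(np.diff([q]+o,axis=0)/mx).max(1).round(2),a.round(2),min(margin(x) for x in o),TT[:3,3])
    for x in o[::2]:
        p,M=F(x);pts=[p+M@np.array([u,v,.021]) for u in(-.07,.07) for v in(-.035,.035)]
        print(p.round(3),'min z',min(y[2] for y in pts).round(3),'pts',[(D.T@(y-c)).round(3).tolist() for y in pts if abs((D.T@(y-c))[1])<.14])
    a,TT,o=rowsim(a,TT,[((0,0,.026),(0,0,0))]*5);print(a.round(2),np.abs(np.diff(o,axis=0)/mx).max(),F(a)[0])
E
```

```text
16.45 [ 0.5082 -0.2373  0.1955] [2.6183 0.0002 1.7215] F [ 0.5799 -0.332  -2.6137] 0.009538370452238697 40.54160535335541 [ 1.4789  0.7112 -1.3437  2.1166  1.0109  0.5145 -0.2967]
16 [0.0266, 0.007, 0.0038] [0.0327, -0.0019, 0.0073] deg 1.9227749954999223 [0.55 0.58 0.6  0.62 0.64 0.65 0.64 0.64 0.62 0.61 0.59 0.56 0.54 0.52
 0.5  0.48] [ 0.24  0.82 -1.09  1.63  0.78  1.19 -1.  ] 0.1734236822247981 [0.5902 0.198  0.1704]
[ 0.512 -0.21   0.196] min z 0.161 pts [[-0.034, -0.07, 0.095], [0.036, -0.07, 0.093], [-0.033, 0.07, 0.095], [0.037, 0.07, 0.093]]
[ 0.52  -0.155  0.195] min z 0.162 pts [[-0.022, -0.016, 0.089], [0.048, -0.018, 0.083], [-0.019, 0.123, 0.088], [0.051, 0.122, 0.082]]
[ 0.53  -0.1    0.194] min z 0.162 pts [[-0.009, 0.037, 0.083], [0.06, 0.034, 0.071]]
[ 0.539 -0.046  0.192] min z 0.161 pts [[0.003, 0.09, 0.075], [0.071, 0.086, 0.059]]
[0.55  0.009 0.189] min z 0.16 pts [[0.083, 0.138, 0.046]]
[0.561 0.063 0.185] min z 0.158 pts []
[0.572 0.117 0.18 ] min z 0.155 pts []
[0.584 0.171 0.174] min z 0.152 pts []
[ 0.18  0.98 -0.98  1.7   0.94  1.01 -1.11] 0.2432852407841732 [0.5902 0.1981 0.0404]
```

Call:
apply_moves(claw=[0, 0, 0, 0, 0, 0, 0, 0, 0, 0, 0, 0, 0, 0, 0, 0, 0, 0, 0], xyz=[[0.0133, 0.0035, 0.0019], [0.0266, 0.007, 0.0038], [0.0266, 0.007, 0.0038], [0.0266, 0.007, 0.0038], [0.0266, 0.007, 0.0038], [0.0266, 0.007, 0.0038], [0.0266, 0.007, 0.0038], [0.0266, 0.007, 0.0038], [0.0266, 0.007, 0.0038], [0.0266, 0.007, 0.0038], [0.0266, 0.007, 0.0038], [0.0266, 0.007, 0.0038], [0.0266, 0.007, 0.0038], [0.0266, 0.007, 0.0038], [0.0266, 0.007, 0.0038], [0.0266, 0.007, 0.0038], [0.0133, 0.0035, 0.0019], [0, 0, 0], [0, 0, 0]], twist=[[0.0164, -0.001, 0.0036], [0.0327, -0.0019, 0.0073], [0.0327, -0.0019, 0.0073], [0.0327, -0.0019, 0.0073], [0.0327, -0.0019, 0.0073], [0.0327, -0.0019, 0.0073], [0.0327, -0.0019, 0.0073], [0.0327, -0.0019, 0.0073], [0.0327, -0.0019, 0.0073], [0.0327, -0.0019, 0.0073], [0.0327, -0.0019, 0.0073], [0.0327, -0.0019, 0.0073], [0.0327, -0.0019, 0.0073], [0.0327, -0.0019, 0.0073], [0.0327, -0.0019, 0.0073], [0.0327, -0.0019, 0.0073], [0.0164, -0.001, 0.0036], [0, 0, 0], [0, 0, 0]])

```text
clock: 18.35
position: [0.5902, 0.198, 0.17]
tool_rot: [-3.141, 0.0, 1.603]
force: [-0.1, -0.1, -3.4]
grip_width: 0.009
finger_force: 40.5
```

```bash
cat > u.py <<'E'
from s5 import *
import sys
s=st();T=cur();W=mk([.5905,.1985,float(sys.argv[1])],tool(Rd(1.8,0)))
print(seg(T,W,int(sys.argv[2])))
E
python3 u.py .17 1; python3 - <<'E'
from h import *
d=bot.grab_frame('top');i=d['img'];cv2.imwrite('pics/top3.png',cv2.resize(i[140:320,120:330,::-1],None,fx=3,fy=3))
E
```

```text
18.35 [0.5902 0.198  0.17  ] [-3.141   0.0002  1.6027] F [-0.0512 -0.0961 -3.3507] 0.009020111550728072 40.475637316703796 [ 0.2437  0.8243 -1.0943  1.6277  0.78    1.1872 -1.0004]
(array([0.0005, 0.0004, 0.    ]), array([-0.0006,  0.0002,  0.0005]))
```

View pics/top3.png

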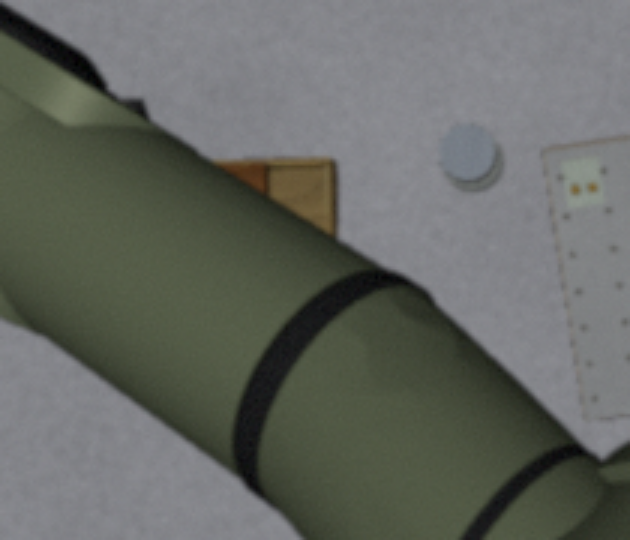

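The crop shows the ledge's right end at (268,165), well inside the tray's right wall at (335,190). That gives y = 0.126, as expected. Lowering.

Call:
apply_moves(claw=[0, 0, 0, 0, 0, 0, 0, 0, 0], xyz=[[0.0005, 0.0004, 0.01], [0, 0, 0.025], [0, 0, 0.025], [0, 0, 0.025], [0, 0, 0.025], [0, 0, 0.015], [0, 0, 0.008], [0, 0, 0.003], [0, 0, 0]], twist=[[0, 0, 0], [0, 0, 0], [0, 0, 0], [0, 0, 0], [0, 0, 0], [0, 0, 0], [0, 0, 0], [0, 0, 0], [0, 0, 0]])

```text
clock: 19.3
position: [0.591, 0.1981, 0.0351]
tool_rot: [3.141, -0.0, 1.601]
force: [1.2, 0.2, -2.3]
grip_width: 0.0096
finger_force: 40.4
```

Call:
apply_moves(claw=[0, 0, 0], xyz=[[0, 0, 0.002], [0, 0, 0.002], [0, 0, 0.001]], twist=[[0, 0, 0], [0, 0, 0], [0, 0, 0]])

```text
clock: 19.6
position: [0.5909, 0.198, 0.0299]
tool_rot: [3.141, -0.0, 1.601]
force: [-0.8, -0.1, -2.4]
grip_width: 0.0098
finger_force: 40.4
```

Call:
apply_moves(claw=[0, 0, 0], xyz=[[0, 0, 0.001], [0, 0, 0.001], [0, 0, 0.0005]], twist=[[0, 0, 0], [0, 0, 0], [0, 0, 0]])

```text
clock: 19.9
position: [0.5908, 0.198, 0.0271]
tool_rot: [-3.141, -0.0, 1.602]
force: [0.6, 0.6, -2.1]
grip_width: 0.0096
finger_force: 40.4
```

Call:
apply_moves(claw=[0, 0, 0], xyz=[[0, 0, 0.001], [0, 0, 0.0005], [0, 0, 0.0005]], twist=[[0, 0, 0], [0, 0, 0], [0, 0, 0]])

```text
clock: 20.2
position: [0.5908, 0.198, 0.0251]
tool_rot: [-3.141, -0.0, 1.602]
force: [-0.2, 0.3, -2.3]
grip_width: 0.0093
finger_force: 40.4
```

Call:
apply_moves(claw=[0, 0, 0], xyz=[[0, 0, 0.0007], [0, 0, 0.0007], [0, 0, 0.0006]], twist=[[0, 0, 0], [0, 0, 0], [0, 0, 0]])

```text
clock: 20.5
position: [0.5908, 0.198, 0.0231]
tool_rot: [-3.141, -0.0, 1.602]
force: [0.7, -0.2, -2.2]
grip_width: 0.0095
finger_force: 40.4
```

Call:
apply_moves(claw=[0, 0, 0], xyz=[[0, 0, 0.0007], [0, 0, 0.0007], [0, 0, 0.0006]], twist=[[0, 0, 0], [0, 0, 0], [0, 0, 0]])

```text
clock: 20.8
position: [0.5908, 0.1981, 0.0211]
tool_rot: [-3.141, -0.0, 1.602]
force: [0.8, 1.0, 0.3]
grip_width: 0.0096
finger_force: 40.9
```

Contact starting (weight carried by the floor). A little more, to be sure.

Call:
apply_moves(claw=[0, 0], xyz=[[0, 0, 0.0006], [0, 0, 0.0]], twist=[[0, 0, 0], [0, 0, 0]])

```text
clock: 21.0
position: [0.5908, 0.1981, 0.0211]
tool_rot: [3.142, 0.0, 1.602]
force: [-2.6, -2.1, 6.5]
grip_width: 0.0096
finger_force: 41.7
```

Call:
apply_moves(claw=[0.014, 0.02, 0.03, 0.03, 0.03, 0.03], xyz=[[0, 0, 0], [0, 0, 0], [0, 0, 0], [0, 0, 0], [0, 0, 0], [0, 0, 0]], twist=[[0, 0, 0], [0, 0, 0], [0, 0, 0], [0, 0, 0], [0, 0, 0], [0, 0, 0]])

```text
clock: 21.6
position: [0.5908, 0.1981, 0.0206]
tool_rot: [-3.141, -0.0, 1.602]
force: [-0.2, 0.4, -0.3]
grip_width: 0.0302
finger_force: 0.0
```

Call:
apply_moves(claw=[0.03, 0.03, 0.03, 0.03, 0.03, 0.03, 0.03, 0.03, 0.03], xyz=[[0, 0, -0.004], [0, 0, -0.01], [0, 0, -0.02], [0, 0, -0.03], [0, 0, -0.03], [0, 0, -0.03], [0, 0, -0.03], [0, 0, -0.02], [0, 0, 0]], twist=[[0, 0, 0], [0, 0, 0], [0, 0, 0], [0, 0, 0], [0, 0, 0], [0, 0, 0], [0, 0, 0], [0, 0, 0], [0, 0, 0]])

```text
clock: 22.5
position: [0.5916, 0.1987, 0.1982]
tool_rot: [3.138, -0.001, 1.602]
force: [0.4, -0.1, -0.4]
grip_width: 0.0298
finger_force: 0.0
```

```bash
python3 - <<'E'
from h import *
st();a=bot.grab_frame('side')['img'];b=bot.grab_frame('wrist')['img']
x=cv2.resize(a[150:360,180:450,::-1],(400,311));y=cv2.resize(b[:,:,::-1],(400,300))
cv2.imwrite('pics/fin.png',np.hstack([x[:300],y]))
E
```

```text
22.5 [0.5916 0.1987 0.1982] [ 3.1378 -0.0012  1.6016] F [ 0.3599 -0.0707 -0.3803] 0.02977076627412453 0.0 [ 0.2525  0.7939 -1.1143  1.6026  0.75    1.2246 -0.9796]
```

View pics/fin.png

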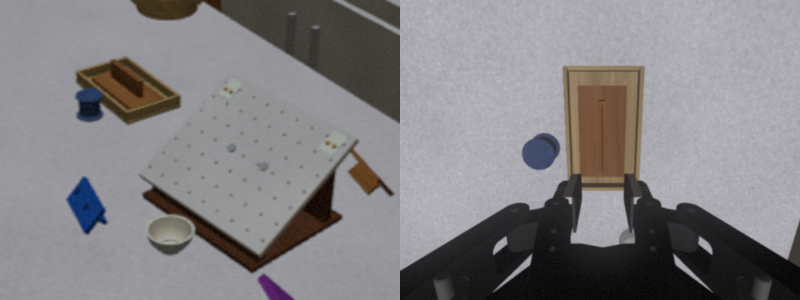

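The ledge lies flat inside the tray, at right-panel (578..626, 86..178), the studs on the display are bare, and the spool and bowl are untouched. Handing in.

```bash
python3 -c "
from workcell import bot
print(bot.job_done())"
```

```text
the job is handed in; nothing more can be done
None
```

The ledge was slid right to its hard stop (13 N felt), backed off 2 mm, lifted straight off the studs and set down flat on its back in the tray; the spool, jar and bowl were never touched, and the job was handed in at about 22.6 s of the 45 s allowed.

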